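# Peel the top tray off a snap-nested stack and present it to the camera

### The arm

A 6-joint arm with a two-finger parallel gripper is mounted at the origin on a cart in front of the work surface, level with it; the furniture and walls round the work are solid. World frame = base frame: x ahead of the robot, y to its left, z up, the work surface at z = 0. Lengths are in mm, angles in degrees, forces in N, time in s.
With the tool pointing down it reaches from about 325 to 850 mm from the base axis. Payload 4.4 kg.
Tool frame: the origin (TCP) lies at the very end of the fingers, on their centre line; the grasp point (between the pads) lies 19 mm behind it (grasp_offset is the distance from the TCP to the grasp point, in mm); z points along the fingers, y is the line along which they close (so a half turn about z gives the same grasp; the last joint's range is limited). The gripper opens to 94 mm and grips with 3 to 60 N. Pads are 16 mm wide; open, the fingers measure 119 mm over their backs; the gripper's body (75 mm by 177 mm) begins 78 mm behind the grasp point.
Start: joints at [55.777, 11.837, 88.321, -0, 79.842, -8.623], TCP at [248.456, 518.552, 175.347] pointing down, gripper open.
Joint ranges: [-156.59, 156.59], [-49.26, 127.26], [12.9, 141.05], [-63.56, 243.56], [4.71, 150.69], [-161.64, 161.64]. Speed limits (degrees/s): [159.86, 159.86, 180, 180, 180, 180].

### API

Orientations are given as a 3x3 rotation matrix whose columns are the frame's x, y, z axes.
In Python, from rig import observe, get_image, camera_params, job_done, spot_in, tip_of, grasp_offset gives the robot as it stands. The module is installed in compiled form; this text tells all that it offers.
- The arm moves only by the tool play_rows, never from a script. Its argument "motion" is a list that holds one entry, the list of rows, each a list of 6 numbers: the shift along the tool's x, y, z in units of 30 mm (1.0 is 30 mm), then the turn, a rotation vector about the tool's x, y, z in units of 0.12 rad (1.0 is 0.12 rad). In form: [[[x, y, z, rx, ry, rz], ...]]. A call has 1 to 5 rows; each row shifts and turns the commanded pose from where the row before left it, along the tool's axes as they then stand; what a row does not reach is not made up. A row lasts 1/12 s, in which the tool goes at most 41.7 mm and 7.16 degrees, less where a joint would pass 70% of its speed; a pose out of reach is approached as far as the arm can. A call with a number of a shift or a turn outside -1 to 1 is refused whole. A call with a gripper value outside its range is refused whole. "grip" is the opening, from -1 (shut) to 1 (fully open), set as the call begins (left out, the last holds). The fingers move at their own pace and stop on an object; "grip_force" is the grip in N (left out, the last holds). Time passes only in rows, so rows that do not move let the fingers close. It gives the time, the measured TCP pose, the force, the opening and the grip force at its end, in the units of the state.
- observe(): the state, without advancing time (a new reading comes with each control period).
- get_image(name): name is "side" or "top"; returns the picture (384x512x3 uint8, red, green, blue); there is no depth.
- camera_params(name): a dict with "mtx" (3x3 intrinsics, pixels), "extrinsics" (4x4, takes a point from world to camera coordinates). Camera axes: x right, y down, z forward; pixel columns grow to the right and rows downward; lengths in mm; the calibration is good to about 2 mm. A picture is of the moment at which its call begins. camera_params takes no time and is no camera call.
- job_done(): hands the job in; it is judged then, once.
Trained networks look in the newest picture that a camera, given by its name, has taken for a name from the list of things; names that differ only in an ending like _2 or _b are one class to them, and where a whole thing is asked for, a point or a joint stands for the part that bears it (a point fixed in the world has none). Each returns a list of dicts, best first, with "confidence" (0 to 1); they miss things now and then, are a little off and sometimes report something else, mostly with a low value. They report only what shows in the picture. A call takes as long as a camera call.
- spot_in(thing, camera): "extent" ([centre column, centre row, width, height] in pixels, round what is visible of it).
- tip_of(thing, camera): "uv" ([column, row] in pixels: a listed point, or the origin of a listed thing).
The state is a dict: "time": time; "joint_positions": joint angles; "qd": joint speeds; "effort": joint torques, N m; "tool_pos": TCP position; "tool_rot": TCP orientation; "ft_force": force on the tool from outside, world axes, zero at the start; "moment": the same for the moment, N m; "gripper_width": finger opening in mm; "gripper_force": force on a finger pad.
Only numpy, scipy, OpenCV 4.12 (cv2) and the standard library are available. Lean on these libraries where they do the work, as an engineer would, in place of code of your own. Each camera call takes 0.05 s, during which the arm holds its last target. There are 200 camera calls.

### The job

Take the hold-down saddle off the stack of snap-nested trays and hang it astride the bar of the little rail. Then peel the top tray off by lifting one corner first, so that the tray below stays nested and the punch, bush and brush standing about are left alone. Finish while still holding that tray by its edge in view of the inspection camera: still, level, open side up, centred over the stand's black backing plate with its underside about 8 cm above the plate, touching nothing but the gripper.

Things in the scene. Friction and masses are not known exactly. Their poses are not given: they have to be found in the camera images.
- tray_top: The upper of two loose trays on a nested stack of four: white plastic, grey floor pad, 150 (x) by 106 (y) by 38 mm high, 0.10 to 0.15 kg, four corners cut at 45 degrees (24 mm off each side, corner wall 34 mm long). Origin: centre of its underside, z up, rim top at z 38 mm. Rim: upright band, 2 mm thick, 14 mm deep inside down to a 7 mm wide shoulder; below it the body tapers.
- tray_top_corner0 (a point): Cut corner of tray_top: middle of its wall, outer face, top edge; in the tray's frame at (63, 41, 38) mm. Such a wall can be pinched from above, one finger inside and one outside the tray, tips 11 mm below the rim top (deeper strikes the shoulder); grip with about 30 N to hold the tray level.
- tray_top_corner1 (a point): Cut corner of tray_top: middle of its wall, outer face, top edge; in the tray's frame at (-63, 41, 38) mm. Four small dimples in the rim of the tray below, at x +-30 mm on its long sides, clip over bumps on this one; a corner pops free 5 to 10 mm up with a pull of about 8 N there; pulled up level, all four hold together at about 13 N and can drag the next tray along.
- tray_top_corner2 (a point): Cut corner of tray_top: middle of its wall, outer face, top edge; in the tray's frame at (-63, -41, 38) mm. Diagonal to corner0. If the tool tilts with the tray about the diagonally far corner as it peels (0.4 rad frees all four dimples), the tray stays square in the fingers; else it swivels in them.
- tray_top_corner3 (a point): Cut corner of tray_top: middle of its wall, outer face, top edge; in the tray's frame at (63, -41, 38) mm. Diagonal to corner1.
- tray_second: The next tray, same shape and frame, nested 16 mm lower: the shoulder of tray_top rests on its rim, so only the rim band of tray_top stands free. It must stay nested; it is clipped to the seat somewhat more firmly than tray_top to it.
- tray_seat: Seat of the stack, fixed to the table: plywood board 170 x 124 x 15 mm with two old trays of the same shape fastened on it as the foot of the stack. Origin: centre of the board's underside, x along the long side. In its frame the undersides of the two loose trays lie at z = 47 and 63 mm, the rim of the top one at 101 mm.
- saddle: Hold-down saddle, 0.13 to 0.21 kg, astride the stack: steel strip 28 mm wide (its x), 4 mm thick, bent like a low roof across the trays' short side (its y), falling 9 mm from the ridge to each side, with a leg on each side down to z = -60 mm, 113 mm apart inside. Origin: underside of the strip at the ridge; z up. A wooden grip block stands on the ridge.
- saddle_grip (a point): A point in the saddle's grip block, on its middle axis, 25 mm above the saddle's origin. The block is 20 mm wide (saddle x), 46 mm long (y), its top 35 mm above the origin; strip to both sides of its foot, about 4 mm above the origin.
- rail: Rail fixed to the table: a level round steel bar, 14 mm thick, along its own x between two grey posts 170 mm apart, its axis 135 mm above the table, free air below. Origin on the table under the middle of the bar. The saddle hangs with its ridge on the bar, its x along the bar (either way round), a leg on each side.
- rail_bar (a point): Middle of the bar, on its axis; x along the bar, z up.
- camera_stand: Inspection camera stand fixed to the table: black backing plate 120 (x) by 180 (y) by 10 mm; 135 mm behind the plate's centre (+x) a post 0.31 m tall carries a grey camera with ring light that looks obliquely down at the plate's centre, lens 0.21 m above the table, 85 mm behind the centre. Origin: on the table under the plate's centre.
- plate_centre (a point): Centre of the top face of the backing plate, 10 mm above the table; z up.
- spare_punch: Bystander: turned steel punch standing on its flange, 38 mm wide, 58 mm tall; leave it alone.
- guide_bush: Bystander: flanged steel bush, 44 mm wide, 36 mm tall; leave it alone.
- oil_brush: Bystander: brush with a wooden handle lying on the table, 173 mm long, 25 mm thick; leave it alone.

How it is judged:
By the outcome, as a careful person would: the job done as asked, in the order asked, and still so for the second after the job is handed in, while the arm keeps its last pose, push and grip.
It also fails if it takes over 48 s, if anything falls off the work surface, if the arm or the gripper's body presses on something with over 40 N, if the wrist force passes 120 N, or if a joint passes its speed limit or range.

## Working session

There is one attempt and no reset: what is moved stays moved. The work goes in short steps, Python scripts to look and compute and a tool call to move; the robot and the scene stay as the last step left them, time stands still between calls to the robot, and variables do not carry over. Pictures are saved under pics/ and viewed, at most 10 in all, crops included, and the job is handed in when it is done.

Besides the shell and the picture viewer there is one more tool, called after "Emit:" by a JSON object that holds its "fn" and its "kwargs". play_rows: Moves the arm, as the interface text tells. Its arguments: {"type":"object","properties":{"motion":{"type":"array"},"grip":{"type":"number"},"grip_force":{"type":"number"}},"required":["motion"]}

```bash
mkdir -p pics
cat > h.py <<'E'
import numpy as np, cv2
from rig import *
def cam(n):
    p=camera_params(n); return np.array(p["mtx"]),np.array(p["extrinsics"])
def ray(n,uv):
    K,E=cam(n); R,t=E[:3,:3],E[:3,3]
    d=R.T@np.linalg.inv(K)@np.array([uv[0],uv[1],1.]); return -R.T@t,d/np.linalg.norm(d)
def atz(n,uv,z):
    o,d=ray(n,uv); return o+d*(z-o[2])/d[2]
def tri(obs):
    A=np.zeros((3,3));b=np.zeros(3)
    for n,uv in obs:
        o,d=ray(n,uv);P=np.eye(3)-np.outer(d,d);A+=P;b+=P@o
    x=np.linalg.solve(A,b)
    return x,[float(np.linalg.norm((np.eye(3)-np.outer(d,d))@(x-o))) for o,d in [ray(*k) for k in obs]]
def proj(n,X):
    K,E=cam(n); c=E[:3,:3]@np.array(X)+E[:3,3]; u=K@c; return u[:2]/u[2]
def save(n,f):
    cv2.imwrite("pics/"+f,cv2.cvtColor(get_image(n),cv2.COLOR_RGB2BGR))
E
cat > a.py <<'E'
from h import *
np.set_printoptions(precision=1,suppress=True)
a=get_image("side");b=get_image("top")
cv2.imwrite("pics/side0.png",a[:,:,::-1]);cv2.imwrite("pics/top0.png",b[:,:,::-1])
for n in ("side","top"): print(n,ray(n,(256,192)))
for t in "tray_top tray_top_corner0 tray_top_corner1 tray_top_corner2 tray_top_corner3 tray_seat saddle saddle_grip rail rail_bar camera_stand plate_centre spare_punch guide_bush oil_brush".split():
    r={n:tip_of(t,n)[:2] for n in("side","top")}
    print(t,{n:[(np.round(k["uv"],1).tolist(),round(k["confidence"],2)) for k in v] for n,v in r.items()})
    if r["side"] and r["top"]: print("    ",*tri([(n,r[n][0]["uv"]) for n in r]))
o=observe();print(o["time"],o["tool_pos"],o["tool_rot"],o["gripper_width"],grasp_offset() if callable(grasp_offset) else grasp_offset)
E
python3 a.py
```

```text
side (array([ 138.5, -665.2,  856.1]), array([ 0.3,  0.7, -0.7]))
top (array([ 280.9,  112.2, 1531.2]), array([ 0.1, -0. , -1. ]))
tray_top {'side': [([241.6, 197.7], 0.65)], 'top': []}
tray_top_corner0 {'side': [([211.4, 177.7], 0.93), ([217.4, 199.8], 0.89)], 'top': [([223.7, 169.2], 0.94), ([241.8, 218.4], 0.78)]}
     [460.8 178.4 120.5] [65.31981429762948, 65.31981429762948]
tray_top_corner1 {'side': [([211.4, 177.7], 0.93), ([217.4, 199.8], 0.89)], 'top': [([223.7, 169.2], 0.94), ([241.8, 218.4], 0.78)]}
     [460.8 178.4 120.5] [65.31981429762948, 65.31981429762948]
tray_top_corner2 {'side': [([211.4, 177.7], 0.93), ([217.4, 199.8], 0.89)], 'top': [([223.7, 169.2], 0.94), ([241.8, 218.4], 0.78)]}
     [460.8 178.4 120.5] [65.31981429762948, 65.31981429762948]
tray_top_corner3 {'side': [([211.4, 177.7], 0.93), ([217.4, 199.8], 0.89)], 'top': [([223.7, 169.2], 0.94), ([241.8, 218.4], 0.78)]}
     [460.8 178.4 120.5] [65.31981429762948, 65.31981429762948]
tray_seat {'side': [([241.0, 213.6], 0.97), ([219.8, 199.3], 0.64)], 'top': []}
saddle {'side': [([247.4, 185.0], 0.96)], 'top
[... 727 characters left out ...]
 [([231.9, 137.0], 0.87)]}
     [658.5 147.7   6.3] [6.475856370630023, 6.475856370629849]
spare_punch {'side': [([258.5, 157.5], 0.67), ([219.3, 202.1], 0.67)], 'top': [([170.0, 152.4], 0.52)]}
     [598.7 347.8   0.4] [0.7578237314011887, 0.7578237314010846]
guide_bush {'side': [([254.7, 262.0], 0.66), ([243.5, 213.5], 0.24)], 'top': [([284.5, 210.2], 0.5)]}
     [422.  -23.5   2. ] [2.4776137079330853, 2.4776137079330813]
oil_brush {'side': [([264.4, 316.4], 0.88)], 'top': [([329.8, 221.9], 0.78), ([231.9, 189.1], 0.66)]}
     [ 385.4 -167.2   -1.9] [0.5985159086143356, 0.5985159086142607]
1.6 [248.4 518.6 175.3] [[-0.9  0.4 -0. ]
 [ 0.4  0.9 -0. ]
 [ 0.  -0.  -1. ]] 93.9132152345721 18.8
```

Run:
```python
import cv2
a=cv2.imread("pics/side0.png")[90:290,150:350];b=cv2.imread("pics/top0.png")[100:250,110:310]
cv2.imwrite("pics/s1.png",cv2.resize(a,None,fx=3,fy=3,interpolation=cv2.INTER_CUBIC))
cv2.imwrite("pics/t1.png",cv2.resize(b,None,fx=4,fy=4,interpolation=cv2.INTER_CUBIC))
```

```text
(no output)
```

View pics/s1.png

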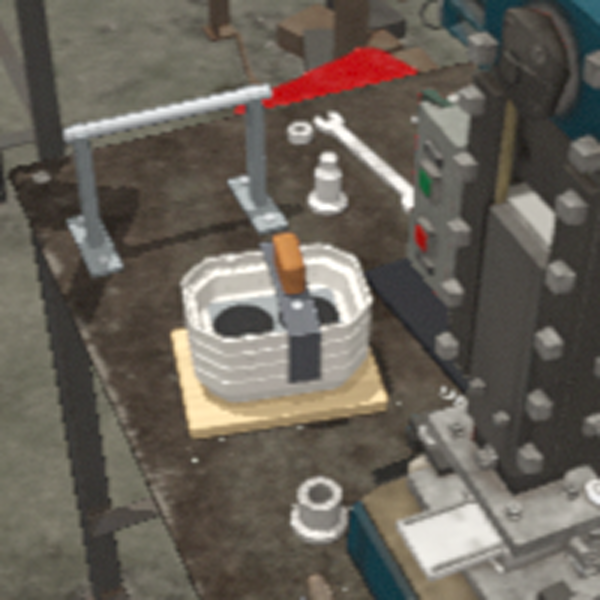

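View pics/t1.png

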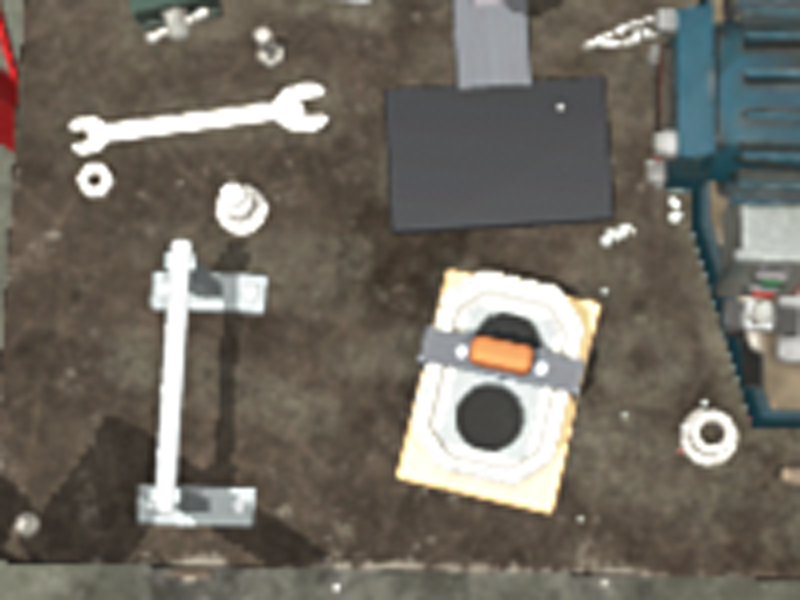

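The views agree with the scene text. In the top crop (4x, up = +x, left = +y) the stack sits at (500,390) with the saddle's orange block at (502,353). The bar runs from (180,245) to (165,505), and the black plate is centred at (500,153). The bush and punch stand clear of the paths. Next I'll refine by segmentation.

```bash
cat > b.py <<'E'
from h import *
from scipy.optimize import least_squares
np.set_printoptions(precision=1,suppress=True)
I={n:cv2.imread(f"pics/{n}0.png") for n in("side","top")}
def comp(m,seed_box):
    x0,y0,x1,y1=seed_box; k=np.zeros_like(m);k[y0:y1,x0:x1]=m[y0:y1,x0:x1]
    return k
box={"top":(205,160,265,235),"side":(195,160,285,240)}
hsv={n:cv2.cvtColor(I[n],cv2.COLOR_BGR2HSV) for n in I}
og={};bd={}
for n in I:
    o=comp(cv2.inRange(hsv[n],(5,150,80),(16,255,255)),box[n]);b=comp(cv2.inRange(hsv[n],(15,50,90),(30,255,255)),box[n])
    og[n]=np.argwhere(o)[:,::-1].astype(np.float32);bd[n]=np.argwhere(b)[:,::-1].astype(np.float32)
    print(n,len(og[n]),og[n].mean(0),cv2.minAreaRect(og[n]),len(bd[n]),cv2.minAreaRect(bd[n]))
# board: 4 corners at z=15 fit by the top hull
hull=cv2.convexHull(bd["top"])[:,0]
def rect(p,lx,ly,z):
    c,s=np.cos(p[2]),np.sin(p[2]);R=np.array([[c,-s],[s,c]])
    return [np.r_[R@[a*lx/2,b*ly/2]+p[:2],z] for a,b in((1,1),(-1,1),(-1,-1),(1,-1))]
def iou(p,n,pts,img):
    m=np.zeros((384*8,512*8),np.uint8)
def resid(p):
    q=np.array([proj("top",x) for x in rect(p,170,124,15)],np.float32)
    # signed distance of hull points (pixel centres lie ~0.5px inside)
    return [cv2.pointPolygonTest(q,(float(u),float(v)),True)-0.4 for u,v in hull]
f=least_squares(resid,[470,125,-0.2],loss="soft_l1",f_scale=.5);p=f.x
print("board",p[:2],np.degrees(p[2]),"rms",np.sqrt(np.mean(np.square(resid(p)))))
for n in I: print(n,"proj corners z15",[proj(n,x).round(1).tolist() for x in rect(p,170,124,15)])
# plate
m=comp(cv2.inRange(I["top"],(35,30,30),(85,80,80)),(203,115,266,162))
m=cv2.morphologyEx(m,cv2.MORPH_OPEN,np.ones((5,5)));r=cv2.minAreaRect(np.argwhere(m)[:,::-1].astype(np.float32));print("plate",r)
bx=cv2.boxPoints(r);print([atz("top",q,10).round(0).tolist() for q in bx], atz("top",r[0],10))
# bar ends, top crop & side crop
def tc(u,v): return ((u+.5)/4-.5+110,(v+.5)/4-.5+100)
def sc(u,v): return ((u+.5)/3-.5+150,(v+.5)/3-.5+90)
print("bar far",*tri([("top",tc(180,243)),("side",sc(268,92))]),"near",*tri([("top",tc(166,507)),("side",sc(70,134))]))
print("block centre tri",*tri([(n,og[n].mean(0)) for n in og]), "top-face rect",[atz("top",q,144).round(1).tolist() for q in cv2.boxPoints(cv2.minAreaRect(og["top"]))], atz("top",og["top"].mean(0),140))
# overlays
def tr(P,q): c,s=np.cos(q[2]),np.sin(q[2]);return np.r_[q[0]+c*P[0]-s*P[1],q[1]+s*P[0]+c*P[1],P[2]]
oc=[(75,29),(51,53),(-51,53),(-75,29),(-75,-29),(-51,-53),(51,-53),(75,-29)]
out=[]
for n,(x0,y0,w,h) in {"top":(195,155,80,80),"side":(195,150,100,90)}.items():
    s=5;im=cv2.resize(I[n][y0:y0+h,x0:x0+w],None,fx=s,fy=s,interpolation=cv2.INTER_CUBIC)
    for P,c in ((rect(p,170,124,15),(0,0,255)),([tr((a,b,101),p) for a,b in oc],(0,200,0))):
        q=np.array([(proj(n,x)-[x0,y0]+.5)*s for x in P]).astype(np.int32);cv2.polylines(im,[q],True,c,1)
    out.append(im)
H=max(i.shape[0] for i in out);out=[cv2.copyMakeBorder(i,0,H-i.shape[0],0,0,0) for i in out]
im=np.hstack(out);cv2.imwrite("pics/ov.png",cv2.resize(im,None,fx=800/im.shape[1],fy=800/im.shape[1]) if im.shape[1]>800 else im)
E
python3 b.py
```

```text
side 132 [246.1 177.2] ((245.97061157226562, 177.3823699951172), (19.160314559936523, 7.518604278564453), 75.96376037597656) 1566 ((239.5, 199.5), (79.0, 89.0), 90.0)
top 33 [234.8 188.1] ((234.9647216796875, 188.1588134765625), (14.534341812133789, 6.833310604095459), 12.528807640075684) 1252 ((234.5, 197.0), (74.0, 59.0), 90.0)
board [470. 125.] -11.459155902616466 rms 14.150101058239004
side proj corners z15 [[273.7, 192.8], [212.3, 201.4], [219.4, 234.7], [285.3, 224.5]]
top proj corners z15 [[225.2, 162.7], [212.9, 214.8], [251.5, 223.5], [263.2, 171.3]]
plate ((233.22808837890625, 140.0260467529297), (22.53411102294922, 66.7296142578125), 49.53777313232422)
[[596.0, 249.0, 10.0], [744.0, 89.0, 10.0], [688.0, 41.0, 10.0], [541.0, 200.0, 10.0]] [641.5 145.4  10. ]
bar far [546.2 371.1 133.5] [0.7754182248565928, 0.7754182248563536] near [352.8 370.9 137.4] [0.411967831567647, 0.41196783156748684]
block centre tri [469.6 134.4 129.2] [0.07638415079400655, 0.0763841507940699] top-face rect [[461.7, 156.3, 144.0], [481.3, 152.5, 144.0], [473.0, 111.2, 144.0], [453.5, 115.1, 144.0]] [468.2 134.3 140. ]
```

View pics/ov.png

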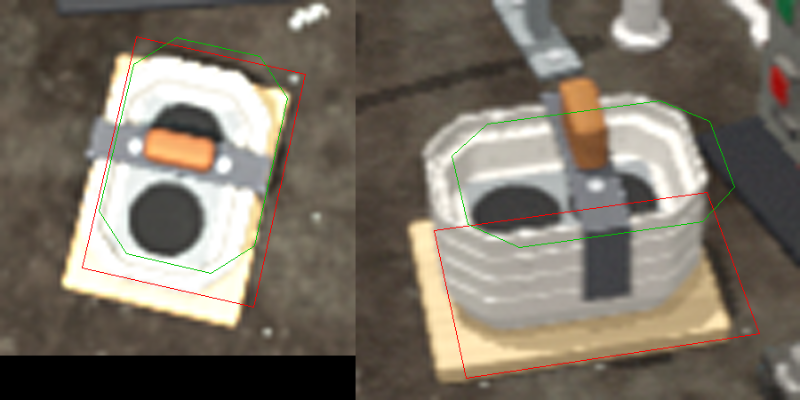

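The first board fit failed because its mask was too wide, so the overlay is offset. I'll refit from hand-picked corners in both views.

```bash
cat > c.py <<'E'
exec(open("b.py").read().split("# board:")[0])
from scipy.optimize import least_squares
def tc(u,v): return np.array(((u+.5)/4-.5+110,(v+.5)/4-.5+100))
def ov(x,y): return np.array((195+x/4.444-.5, 155+y/4.444-.5))
def os(x,y): return np.array((195+(x-355.6)/4.444-.5,150+y/4.444-.5))
def tr(P,q): c,s=np.cos(q[2]),np.sin(q[2]);return np.r_[q[0]+c*P[0]-s*P[1],q[1]+s*P[0]+c*P[1],P[2]]
B=[(85,62,15),(85,-62,15),(-85,-62,15),(-85,62,15)]
obs=[("top",tc(447,268),B[0]),("top",tc(602,300),B[1]),("top",tc(553,514),B[2]),("top",tc(397,480),B[3]),
 ("side",os(410,222),B[3]),("side",os(440,380),B[2]),("side",os(729,328),B[1])]
R=lambda p,o:np.ravel([proj(n,tr(P,p))-u for n,u,P in o])
p=least_squares(R,[465,130,-.2],args=(obs,)).x;pt=least_squares(R,[465,130,-.2],args=(obs[:4],)).x
print("both",p,np.degrees(p[2]),R(p,obs)); print("top only",pt,np.degrees(pt[2]),R(pt,obs[:4]))
print("tri corners",[tri([("top",obs[i][1]),("side",obs[j][1])])[0] for i,j in((3,4),(2,5),(1,6))])
PL=[(60,90,10),(60,-90,10),(-60,-90,10),(-60,90,10)]
po=[("top",tc(*u),P) for u,P in zip([(387,88),(604,77),(612,216),(393,231)],PL)]
q=least_squares(R,[650,145,0],args=(po,)).x;print("plate",q,np.degrees(q[2]),R(q,po))
print("bar top view",atz("top",tc(180,243),136),atz("top",tc(166,507),136))
oc=[(75,29),(51,53),(-51,53),(-75,29),(-75,-29),(-51,-53),(51,-53),(75,-29)]
out=[]
for n,(x0,y0,w,h) in {"top":(205,160,60,75),"side":(190,150,80,75)}.items():
    s=8;im=cv2.resize(I[n][y0:y0+h,x0:x0+w],None,fx=s,fy=s,interpolation=cv2.INTER_CUBIC)
    im=cv2.resize(I[n][y0:y0+h,x0:x0+w],None,fx=5.7,fy=5.7,interpolation=cv2.INTER_CUBIC);s=5.7
    for P,c in (([tr(x,p) for x in B],(0,0,255)),([tr((a,b,101),p) for a,b in oc],(0,200,0)),([tr((a,b,85),p) for a,b in oc],(255,0,0))):
        k=np.array([(proj(n,x)-[x0,y0]+.5)*s for x in P]).astype(np.int32);cv2.polylines(im,[k],True,c,1)
    out.append(im)
cv2.imwrite("pics/ov2.png",np.hstack(out))
E
python3 c.py
```

```text
side 132 [246.1 177.2] ((245.97061157226562, 177.3823699951172), (19.160314559936523, 7.518604278564453), 75.96376037597656) 1566 ((239.5, 199.5), (79.0, 89.0), 90.0)
top 33 [234.8 188.1] ((234.9647216796875, 188.1588134765625), (14.534341812133789, 6.833310604095459), 12.528807640075684) 1252 ((234.5, 197.0), (74.0, 59.0), 90.0)
both [456.7 135.5  -0.2] -11.234695596371896 [ 0.3  0.2 -0.4  0.6  0.3 -0.5  0.6 -0.6 -0.5  0.9 -0.4 -1.6  0.4 -0.1]
top only [456.5 136.2  -0.2] -11.282820977901553 [ 0.1  0.3 -0.6  0.7  0.1 -0.4  0.4 -0.5]
tri corners [array([385.4, 214.2,  16.8]), array([361.1,  92. ,   8.4]), array([528.3,  57.5,  15.5])]
plate [649.1 141.8   0.1] 4.7086554831656375 [-0.8 -0.4  0.4 -0.7  0.9  0.8 -0.5  0.2]
bar top view [545.  370.9 136. ] [352.4 371.2 136. ]
```

View pics/ov2.png

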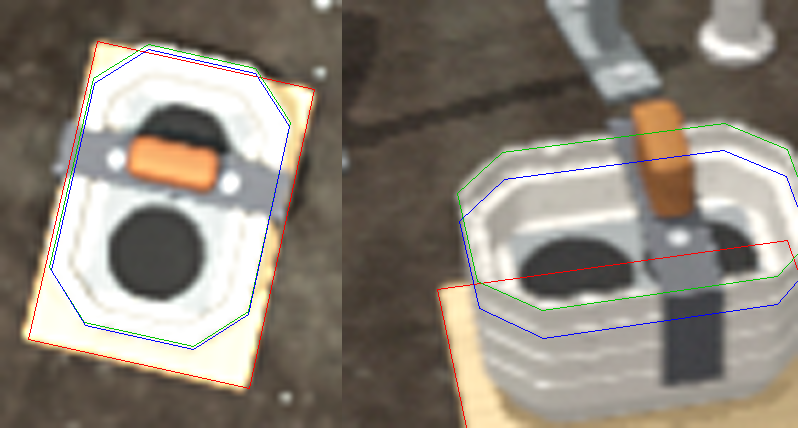

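The overlay now fits the board and rim in both views to about 2 mm, and the block stands at about (469.5, 134). I'll plan the approach from that.

```bash
cat > plan.py <<'E'
from h import *
from scipy.spatial.transform import Rotation as Ro, Slerp
def down(yaw):  # tool y at angle yaw (deg) in the world, z down
    a=np.radians(yaw);y=np.array([np.cos(a),np.sin(a),0]);z=np.array([0,0,-1.]);return np.column_stack([np.cross(y,z),y,z])
def rows(wps,step=28,ang=.115,start=None,show=True):
    if start is None:
        o=observe();start=(np.array(o["tool_pos"]),np.array(o["tool_rot"]))
    p,R=start;out=[]
    for w in wps:
        P,Q=np.array(w[0],float),w[1];n=w[2] if len(w)>2 else 0
        d=P-p;th=np.linalg.norm(Ro.from_matrix(R.T@Q).as_rotvec())
        n=n or max(1,int(np.ceil(max(np.linalg.norm(d)/step,th/ang))))
        S=Slerp([0,1],Ro.from_matrix([R,Q]));p0=p.copy()
        for i in range(1,n+1):
            a=p0+d*i/n;A=S(i/n).as_matrix()
            r=np.round(np.r_[R.T@(a-p)/30,Ro.from_matrix(R.T@A).as_rotvec()/.12],2)+0.
            out.append(r.tolist());p=p+R@(r[:3]*30);R=R@Ro.from_rotvec(r[3:]*.12).as_matrix()
        if show:
            out.append(None)
    b=[]
    for r in out:
        if r is None:
            continue
        b.append(r)
    for i in range(0,len(b),5): print(str(b[i:i+5]).replace(" ",""))
    print("end",p.round(1),"n",len(b));return p,R
E
python3 - <<'E'
from plan import *
Y=down(-11.3)
rows([((330,440,230),down(30)),((469.5,134,180),Y),((469.5,134,150),Y),((469.5,134,118),Y,2)])
E
```

```text
[[-0.6,-0.2,-0.3,0.0,0.0,0.83],[-0.61,-0.14,-0.31,0.0,0.0,0.84],[-0.63,-0.07,-0.3,0.0,0.0,0.83],[-0.62,-0.01,-0.3,0.0,0.0,0.84],[-0.63,0.05,-0.31,0.0,0.0,0.83]]
[[-0.62,0.11,-0.3,0.0,0.0,0.83],[-0.86,-0.08,0.13,0.0,0.0,0.46],[-0.86,-0.04,0.13,0.0,0.0,0.46],[-0.86,0.01,0.12,0.0,0.0,0.47],[-0.86,0.07,0.13,0.0,0.0,0.46]]
[[-0.86,0.1,0.13,0.0,0.0,0.46],[-0.85,0.16,0.13,0.0,0.0,0.46],[-0.83,0.2,0.13,0.0,0.0,0.47],[-0.83,0.25,0.12,0.0,0.0,0.46],[-0.81,0.29,0.13,0.0,0.0,0.46]]
[[-0.79,0.34,0.13,0.0,0.0,0.46],[-0.78,0.38,0.13,0.0,0.0,0.47],[-0.75,0.43,0.13,0.0,0.0,0.46],[-0.72,0.46,0.12,0.0,0.0,0.46],[0.0,0.0,0.5,0.0,0.0,0.0]]
[[0.0,0.0,0.5,0.0,0.0,0.0],[0.0,0.0,0.54,0.0,0.0,0.0],[0.0,0.0,0.53,0.0,0.0,0.0]]
end [469.4 134.1 118. ] n 23
```

Emit:
{"fn": "play_rows", "kwargs": {"motion": [[[-0.6,-0.2,-0.3,0,0,0.83],[-0.61,-0.14,-0.31,0,0,0.84],[-0.63,-0.07,-0.3,0,0,0.83],[-0.62,-0.01,-0.3,0,0,0.84],[-0.63,0.05,-0.31,0,0,0.83]]], "grip": 1}}

```text
time: 2.02
tool_pos: [316.9, 452.5, 221.3]
tool_rot: [[-0.58, 0.815, -0.0], [0.815, 0.58, -0.0], [-0.0, -0.0, -1.0]]
ft_force: [0.8, -1.1, 0.5]
gripper_width: 93.5
gripper_force: 0.0
```

Emit:
{"fn": "play_rows", "kwargs": {"motion": [[[-0.62,0.11,-0.3,0,0,0.83],[-0.86,-0.08,0.13,0,0,0.46],[-0.86,-0.04,0.13,0,0,0.46],[-0.86,0.01,0.12,0,0,0.47],[-0.86,0.07,0.13,0,0,0.46]]]}}

```text
time: 2.43
tool_pos: [373.4, 344.9, 214.7]
tool_rot: [[-0.295, 0.955, 0.0], [0.955, 0.295, 0.0], [0.0, 0.0, -1.0]]
ft_force: [0.4, 0.7, -0.8]
gripper_width: 94.1
gripper_force: 0.0
```

Emit:
{"fn": "play_rows", "kwargs": {"motion": [[[-0.86,0.1,0.13,0,0,0.46],[-0.85,0.16,0.13,0,0,0.46],[-0.83,0.2,0.13,0,0,0.47],[-0.83,0.25,0.12,0,0,0.46],[-0.81,0.29,0.13,0,0,0.46]]]}}

```text
time: 2.85
tool_pos: [426.9, 227.0, 195.5]
tool_rot: [[-0.022, 1.0, 0.001], [1.0, 0.022, 0.0], [0.0, 0.001, -1.0]]
ft_force: [1.0, 0.2, -0.2]
gripper_width: 94.2
gripper_force: 0.0
```

Emit:
{"fn": "play_rows", "kwargs": {"motion": [[[-0.79,0.34,0.13,0,0,0.46],[-0.78,0.38,0.13,0,0,0.47],[-0.75,0.43,0.13,0,0,0.46],[-0.72,0.46,0.12,0,0,0.46]]]}}

```text
time: 3.18
tool_pos: [469.9, 132.9, 180.1]
tool_rot: [[0.199, 0.98, 0.0], [0.98, -0.199, 0.0], [0.0, 0.0, -1.0]]
ft_force: [-0.3, -0.1, 0.0]
gripper_width: 93.8
gripper_force: 0.0
```

Run:
```python
from plan import *
save("side","s2.png")
o=observe();print(o["time"],o["tool_pos"],o["tool_rot"],o["joint_positions"],o["ft_force"])
Y=down(-11.3)
rows([((469.5,134,145),Y,2),((469.5,134,118),Y,2)])
a=cv2.imread("pics/s2.png")[120:250,180:310];cv2.imwrite("pics/s2c.png",cv2.resize(a,None,fx=4,fy=4))
```

```text
3.2333 [471.39938404 128.93878269 179.3849324 ] [[ 2.03620044e-01  9.79049679e-01  7.77465221e-04]
 [ 9.79043674e-01 -2.03615815e-01 -3.75301507e-03]
 [-3.51608398e-03  1.52536150e-03 -9.99992655e-01]] [ 5.30722988  1.02391404 99.80772278 -0.22220765 79.14397784 17.09768413] [ 1.41775099 -1.54320412 -1.23552198]
[[0.08,-0.05,0.57,0.01,0.01,-0.03],[0.08,-0.05,0.58,0.0,0.02,-0.04],[0.0,0.0,0.45,0.0,0.0,0.0],[0.0,0.0,0.45,0.0,0.0,0.0]]
end [469.4 134.1 117.9] n 4
```

View pics/s2c.png

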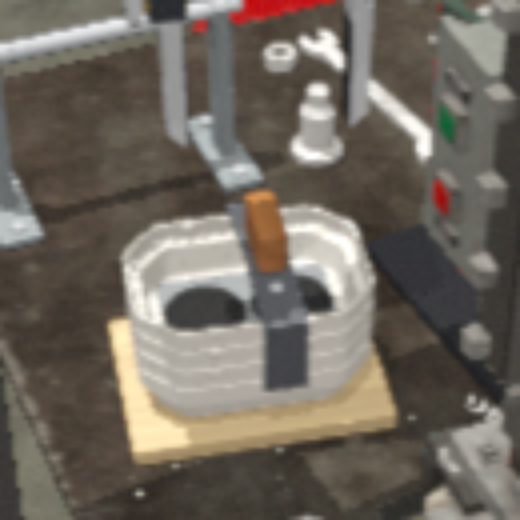

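The side view shows the fingers, at about (175,140) and (355,110) in the crop, straddling the block above at (265,230). The pose reading was still overshooting, so I'll settle and then descend.

Emit:
{"fn": "play_rows", "kwargs": {"motion": [[[0,0,0,0,0,0],[0,0,0.5,0,0,0],[0,0,0.5,0,0,0],[0,0,0,0,0,0]]], "grip": 0}}

```text
time: 3.57
tool_pos: [466.7, 134.8, 147.5]
tool_rot: [[0.195, 0.981, -0.006], [0.981, -0.195, -0.0], [-0.001, -0.006, -1.0]]
ft_force: [-1.0, 0.6, -1.1]
gripper_width: 71.0
gripper_force: 0.0
```

Run:
```python
from plan import *
get_image("top");o=observe();print(o["time"],o["tool_pos"],o["gripper_width"]);Y=down(-11.3)
rows([((469.5,134,118),Y,3)])
```

```text
3.6167 [467.59739956 134.86620793 148.87751457] 66.78760700238746
[[-0.01,0.02,0.34,-0.01,0.0,0.0],[0.0,0.03,0.35,-0.01,0.0,0.01],[-0.01,0.02,0.34,-0.01,0.01,0.0]]
end [469.5 133.9 118. ] n 3
```

Emit:
{"fn": "play_rows", "kwargs": {"motion": [[[0,0,0.34,0,0,0],[0,0,0.35,0,0,0],[0,0,0.34,0,0,0],[0,0,0,0,0,0],[0,0,0,0,0,0]]]}}

```text
time: 4.03
tool_pos: [468.6, 134.1, 118.3]
tool_rot: [[0.196, 0.981, -0.002], [0.981, -0.196, -0.0], [-0.001, -0.002, -1.0]]
ft_force: [-0.1, 1.2, 0.1]
gripper_width: 47.0
gripper_force: 0.0
```

Emit:
{"fn": "play_rows", "kwargs": {"motion": [[[0,0,0,0,0,0],[0,0,0,0,0,0],[0,0,0,0,0,0],[0,0,0,0,0,0],[0,0,0,0,0,0]]], "grip": -1, "grip_force": 30}}

```text
time: 4.45
tool_pos: [469.8, 134.1, 119.6]
tool_rot: [[0.196, 0.981, 0.001], [0.981, -0.196, 0.0], [0.0, 0.001, -1.0]]
ft_force: [-0.2, -0.0, 1.0]
gripper_width: 17.3
gripper_force: 0.0
```

Emit:
{"fn": "play_rows", "kwargs": {"motion": [[[0,0,0,0,0,0],[0,0,0,0,0,0]]]}}

```text
time: 4.62
tool_pos: [469.5, 134.1, 119.4]
tool_rot: [[0.196, 0.981, 0.0], [0.981, -0.196, 0.0], [0.0, 0.0, -1.0]]
ft_force: [-0.4, 1.1, 0.2]
gripper_width: 3.8
gripper_force: 0.0
```

Run:
```python
from plan import *
save("side","s3.png");save("top","t3.png")
P=observe()["tool_pos"];print(P,proj("side",P),proj("top",P))
a=cv2.imread("pics/s3.png")[110:240,180:310];b=cv2.imread("pics/t3.png")[130:260,180:310]
cv2.imwrite("pics/st3.png",np.hstack([cv2.resize(k,None,fx=3,fy=3,interpolation=cv2.INTER_CUBIC) for k in (a,b)]))
```

```text
[469.45740772 134.09075029 119.26125075] [246.12794489 180.37180603] [234.9724386  188.57426528]
```

View pics/st3.png

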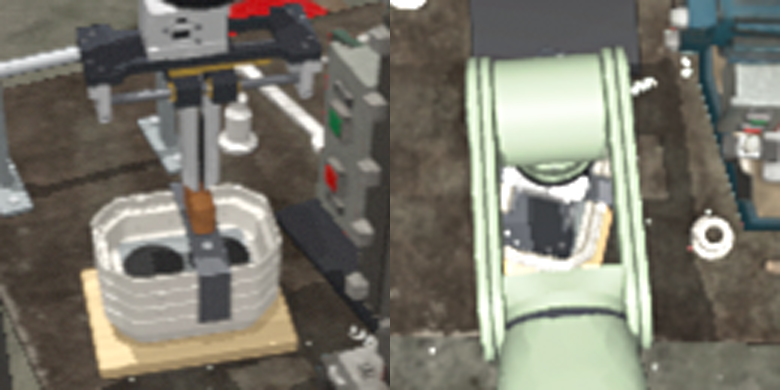

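Run:
```python
from plan import *
o=observe();print(o["time"],o["gripper_width"],o["gripper_force"],o["ft_force"])
for n,P in dict(tip=o["tool_pos"],g=(469.5,134,138)).items(): print(n,proj("side",P))
A=[cv2.imread(f"pics/{f}.png")[145:200,225:270] for f in("side0","s3")]
cv2.imwrite("pics/z3.png",np.hstack([cv2.resize(k,None,fx=8,fy=8,interpolation=cv2.INTER_NEAREST) for k in A]))
for z in(144,): 
  for P in [(10,23),(10,-23),(-10,-23),(-10,23)]:
    a=np.radians(-11.3);c,s=np.cos(a),np.sin(a);print((proj("side",(469.5+c*P[0]-s*P[1],134.2+s*P[0]+c*P[1],z))-[225,145])*8)
```

```text
4.7167 0.5873649891498876 0.0 [-0.11669325 -0.4485935   0.14123453]
tip [246.12794489 180.37180603]
g [246.11080425 174.5771101 ]
[185.30283805 170.87342793]
[216.19986409 264.27791818]
[151.15602636 273.06034324]
[122.06649699 179.10169063]
```

View pics/z3.png

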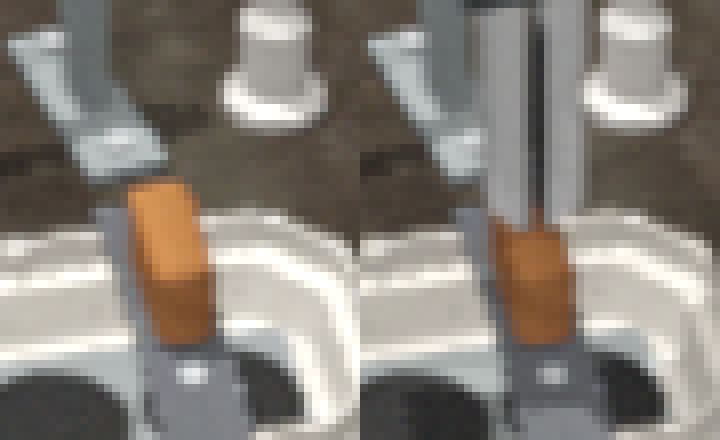

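Run:
```python
from plan import *
y=np.array([.979,-.2036,0])
for z in (179.4,200,205):
  for s in(-53,53): print(z,s,proj("side",np.array([471.4,129,z])+y*s))
o=observe();print(o["time"],o["gripper_width"],o["joint_positions"],o["tool_pos"],o["effort"])
g=get_image("side")
print([ (np.round(k["uv"],1).tolist(),round(k["confidence"],2)) for t in("saddle_grip","saddle") for k in tip_of(t,"side")])
```

```text
179.4 -53 [225.58348363 164.97331644]
179.4 53 [269.1437038  159.59789049]
200 -53 [225.26427323 158.06624189]
200 53 [269.38101392 152.74024634]
205 -53 [225.18555191 156.36287005]
205 53 [269.43952183 151.0495201 ]
4.7167 0.5873649891498876 [ 5.77369927e+00  4.43436346e+00  1.03727916e+02 -2.71101014e-03
  7.18362911e+01  1.70759425e+01] [469.45740772 134.09075029 119.26125075] [-3.25093293e-03 -2.98232192e+01 -2.64587367e+01  7.22537935e-02
 -5.56549290e-03  3.34248580e-04]
[([245.9, 175.2], 0.92), ([248.2, 181.2], 0.86), ([240.0, 204.7], 0.15)]
```

Run:
```python
from plan import *
P=np.array([248.456,518.552,175.347]);out=[]
y=np.array([.426,.905,0])
for n in("top","side"):
    im=cv2.imread(f"pics/{n}0.png");u=proj(n,P);print(n,u)
    x0,y0=int(np.clip(u[0]-45,0,422)),int(np.clip(u[1]-50,0,294))
    c=cv2.resize(im[y0:y0+90,x0:x0+90],None,fx=4.4,fy=4.4,interpolation=cv2.INTER_CUBIC)
    for s in(-50,0,50):
        k=((proj(n,P+s*y)-[x0,y0]+.5)*4.4).astype(int);cv2.circle(c,tuple(map(int,k)),3,(0,0,255),-1)
    out.append(c)
cv2.imwrite("pics/st0.png",np.hstack(out))
```

```text
top [ 92.82257328 262.3510525 ]
side [120.51179369 103.66601278]
```

View pics/st0.png

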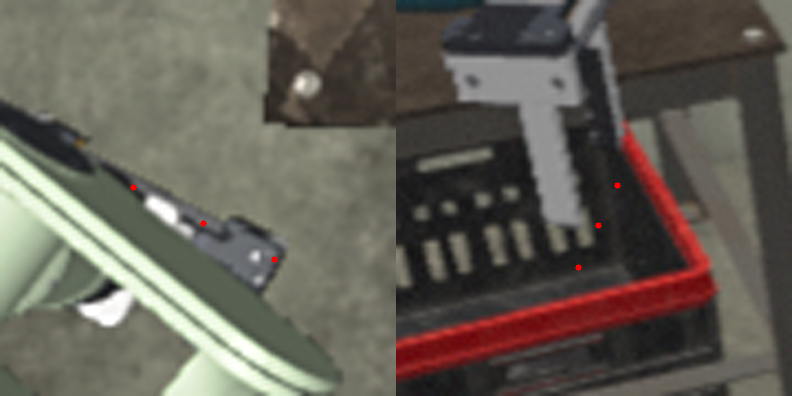

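The visible finger ends sit about 28 mm higher than the reported TCP, both at the start pose (finger end at (563,222), projected dot at (578,268)) and now, above the block's top. So the reported TCP lies beyond the real fingertips. I'll measure the offset by gently touching the block top with the closed fingers.

Emit:
{"fn": "play_rows", "kwargs": {"motion": [[[0,0,0.04,0,0,0],[0,0,0.04,0,0,0],[0,0,0,0,0,0]]]}}

```text
time: 5.12
tool_pos: [469.2, 134.1, 116.5]
tool_rot: [[0.196, 0.981, -0.001], [0.981, -0.196, -0.0], [-0.0, -0.001, -1.0]]
ft_force: [-0.2, 0.0, 0.0]
gripper_width: 0.5
gripper_force: 0.0
```

Emit:
{"fn": "play_rows", "kwargs": {"motion": [[[0,0,0.03,0,0,0],[0,0,0,0,0,0]]]}}

```text
time: 5.28
tool_pos: [469.3, 134.1, 115.7]
tool_rot: [[0.196, 0.981, -0.0], [0.981, -0.196, -0.0], [-0.0, -0.0, -1.0]]
ft_force: [-0.1, -0.6, -0.1]
gripper_width: 0.3
gripper_force: 0.0
```

Emit:
{"fn": "play_rows", "kwargs": {"motion": [[[0,0,0.04,0,0,0],[0,0,0.0,0,0,0]]]}}

```text
time: 5.45
tool_pos: [469.3, 134.1, 114.5]
tool_rot: [[0.196, 0.981, -0.0], [0.981, -0.196, -0.0], [-0.0, -0.0, -1.0]]
ft_force: [-0.6, 0.9, -0.1]
gripper_width: 0.4
gripper_force: 0.0
```

Emit:
{"fn": "play_rows", "kwargs": {"motion": [[[0,0,0.04,0,0,0],[0,0,0,0,0,0]]]}}

```text
time: 5.62
tool_pos: [470.0, 134.1, 114.4]
tool_rot: [[0.196, 0.981, 0.001], [0.981, -0.196, -0.0], [0.0, 0.001, -1.0]]
ft_force: [-1.0, -0.6, 3.9]
gripper_width: 0.5
gripper_force: 1.8
```

Emit:
{"fn": "play_rows", "kwargs": {"motion": [[[0,0,0.04,0,0,0],[0,0,0,0,0,0]]]}}

```text
time: 5.78
tool_pos: [470.6, 134.0, 114.3]
tool_rot: [[0.196, 0.981, 0.002], [0.981, -0.196, -0.0], [0.0, 0.002, -1.0]]
ft_force: [-2.4, -1.5, 9.0]
gripper_width: 0.3
gripper_force: 4.5
```

Contact is at reported z 114.4, where the block top should be at about 144.4, so the true tip lies 30 mm above the reported TCP. I'll raise, open, and descend to reported z 88.5.

Emit:
{"fn": "play_rows", "kwargs": {"motion": [[[0,0,-0.1,0,0,0],[0,0,-0.2,0,0,0],[0,0,0,0,0,0],[0,0,0,0,0,0],[0,0,0,0,0,0]]], "grip": 0.2}}

```text
time: 6.2
tool_pos: [469.3, 134.1, 121.1]
tool_rot: [[0.196, 0.981, -0.0], [0.981, -0.196, -0.0], [-0.0, -0.0, -1.0]]
ft_force: [-0.4, 0.4, 0.3]
gripper_width: 30.7
gripper_force: 0.0
```

Emit:
{"fn": "play_rows", "kwargs": {"motion": [[[0,0,0,0,0,0],[0,0,0,0,0,0],[0,0,0,0,0,0],[0,0,0,0,0,0]]]}}

```text
time: 6.53
tool_pos: [469.3, 134.1, 121.2]
tool_rot: [[0.196, 0.981, -0.0], [0.981, -0.196, -0.0], [-0.0, -0.0, -1.0]]
ft_force: [-0.7, 0.6, 0.0]
gripper_width: 55.0
gripper_force: 0.0
```

Emit:
{"fn": "play_rows", "kwargs": {"motion": [[[0,0,0.3,0,0,0],[0,0,0.3,0,0,0],[0,0,0.27,0,0,0],[0,0,0,0,0,0]]]}}

```text
time: 6.87
tool_pos: [467.1, 133.8, 92.4]
tool_rot: [[0.196, 0.981, -0.005], [0.981, -0.196, -0.001], [-0.002, -0.005, -1.0]]
ft_force: [-0.8, -0.9, -0.2]
gripper_width: 56.4
gripper_force: 0.0
```

Emit:
{"fn": "play_rows", "kwargs": {"motion": [[[0,0,0.1,0,0,0],[0,0,0.1,0,0,0],[0,0,0,0,0,0],[0,0,0,0,0,0]]]}}

```text
time: 7.2
tool_pos: [469.5, 134.1, 89.3]
tool_rot: [[0.196, 0.981, 0.0], [0.981, -0.196, 0.0], [0.0, 0.0, -1.0]]
ft_force: [-0.0, 0.2, -0.5]
gripper_width: 56.5
gripper_force: 0.0
```

Emit:
{"fn": "play_rows", "kwargs": {"motion": [[[0,0,0,0,0,0],[0,0,0,0,0,0],[0,0,0,0,0,0],[0,0,0,0,0,0],[0,0,0,0,0,0]]], "grip": -1, "grip_force": 35}}

```text
time: 7.62
tool_pos: [469.6, 134.1, 89.4]
tool_rot: [[0.196, 0.981, 0.0], [0.981, -0.196, 0.0], [0.0, 0.0, -1.0]]
ft_force: [0.2, 0.2, -1.0]
gripper_width: 26.5
gripper_force: 0.0
```

Emit:
{"fn": "play_rows", "kwargs": {"motion": [[[0,0,0,0,0,0],[0,0,0,0,0,0],[0,0,0,0,0,0]]]}}

```text
time: 7.87
tool_pos: [469.5, 134.1, 89.3]
tool_rot: [[0.196, 0.981, 0.0], [0.981, -0.196, 0.0], [0.0, 0.0, -1.0]]
ft_force: [-0.9, 0.5, 0.9]
gripper_width: 19.9
gripper_force: 35.0
```

Run:
```python
from plan import *
Y=down(-11.3);Z=down(0)
rows([((469.5,134.1,119),Y,3),((469.5,134.1,203),Y,4),((449.5,371,203),Z,11)])
```

```text
[[0.0,0.0,-0.33,0.0,0.0,0.0],[0.0,0.0,-0.33,0.0,0.0,0.0],[0.0,0.0,-0.33,0.0,0.0,0.0],[0.0,0.0,-0.7,0.0,0.0,0.0],[0.0,0.0,-0.7,0.0,0.0,0.0]]
[[0.0,0.0,-0.7,0.0,0.0,0.0],[0.0,0.0,-0.7,0.0,0.0,0.0],[0.69,-0.2,0.0,0.0,0.0,-0.15],[0.7,-0.19,0.0,0.0,0.0,-0.15],[0.7,-0.17,0.0,0.0,0.0,-0.15]]
[[0.7,-0.17,0.0,0.0,0.0,-0.15],[0.7,-0.15,0.0,0.0,0.0,-0.15],[0.71,-0.13,0.0,0.0,0.0,-0.15],[0.71,-0.13,0.0,0.0,0.0,-0.15],[0.71,-0.11,0.0,0.0,0.0,-0.15]]
[[0.71,-0.1,0.0,0.0,0.0,-0.15],[0.72,-0.08,0.0,0.0,0.0,-0.14],[0.72,-0.08,0.0,0.0,0.0,-0.15]]
end [449.4 371.1 203. ] n 18
```

Emit:
{"fn": "play_rows", "kwargs": {"motion": [[[0,0,-0.2,0,0,0],[0,0,-0.3,0,0,0],[0,0,-0.5,0,0,0]]]}}

```text
time: 8.12
tool_pos: [467.8, 133.9, 118.4]
tool_rot: [[0.196, 0.981, -0.004], [0.981, -0.196, -0.0], [-0.001, -0.004, -1.0]]
ft_force: [0.1, -1.3, -2.5]
gripper_width: 20.0
gripper_force: 35.0
```

Emit:
{"fn": "play_rows", "kwargs": {"motion": [[[0,0,-0.7,0,0,0],[0,0,-0.7,0,0,0],[0,0,-0.7,0,0,0],[0,0,-0.7,0,0,0],[0.69,-0.2,0,0,0,-0.15]]]}}

```text
time: 8.53
tool_pos: [471.6, 153.9, 209.2]
tool_rot: [[0.181, 0.983, 0.01], [0.983, -0.181, -0.001], [0.001, 0.01, -1.0]]
ft_force: [0.6, 1.0, -1.2]
gripper_width: 19.7
gripper_force: 35.0
```

Emit:
{"fn": "play_rows", "kwargs": {"motion": [[[0.7,-0.19,0,0,0,-0.15],[0.7,-0.17,0,0,0,-0.15],[0.7,-0.17,0,0,0,-0.15],[0.7,-0.15,0,0,0,-0.15],[0.71,-0.13,0,0,0,-0.15]]]}}

```text
time: 8.95
tool_pos: [458.3, 264.3, 203.9]
tool_rot: [[0.088, 0.996, 0.0], [0.996, -0.088, 0.0], [0.0, 0.0, -1.0]]
ft_force: [1.4, 0.3, -1.4]
gripper_width: 20.0
gripper_force: 35.0
```

Emit:
{"fn": "play_rows", "kwargs": {"motion": [[[0.71,-0.13,0,0,0,-0.15],[0.71,-0.11,0,0,0,-0.15],[0.71,-0.1,0,0,0,-0.15],[0.72,-0.08,0,0,0,-0.14],[0.72,-0.08,0,0,0,-0.15]]]}}

```text
time: 9.37
tool_pos: [449.1, 372.2, 203.8]
tool_rot: [[-0.001, 1.0, 0.0], [1.0, 0.001, 0.0], [0.0, 0.0, -1.0]]
ft_force: [0.4, -0.6, -1.7]
gripper_width: 19.6
gripper_force: 35.0
```

Emit:
{"fn": "play_rows", "kwargs": {"motion": [[[0,0,0,0,0,0],[0,0,0,0,0,0],[0,0,0,0,0,0]]]}}

```text
time: 9.62
tool_pos: [449.3, 370.6, 203.4]
tool_rot: [[0.0, 1.0, -0.0], [1.0, -0.0, -0.001], [-0.001, -0.0, -1.0]]
ft_force: [-0.1, -0.2, -1.6]
gripper_width: 19.7
gripper_force: 35.0
```

Run:
```python
from plan import *
save("side","s4.png");save("top","t4.png");o=observe();print(o["time"],o["tool_pos"],o["gripper_width"],o["ft_force"])
for t in("saddle","rail_bar"):
  for n in("side","top"): print(t,n,[(np.round(k["uv"],1).tolist(),round(k["confidence"],2)) for k in tip_of(t,n)][:2])
P=np.array(o["tool_pos"])+[0,0,20];print(proj("side",P),proj("side",(449.5,371,135)))
a=cv2.imread("pics/s4.png")[70:200,140:270];b=cv2.imread("pics/t4.png")[130:260,110:240]
cv2.imwrite("pics/st4.png",np.hstack([cv2.resize(k,None,fx=3,fy=3,interpolation=cv2.INTER_CUBIC) for k in (a,b)]))
```

```text
9.7167 [449.49843548 370.17587481 203.41015641] 19.995682148559453 [-1.07089991  0.04955951 -1.40916489]
saddle side [([206.6, 101.2], 0.89)]
saddle top []
rail_bar side [([209.2, 127.5], 0.76), ([212.3, 181.1], 0.32)]
rail_bar top [([152.8, 192.0], 0.84), ([286.4, 209.7], 0.51)]
[204.60798583  99.64045174] [206.62812366 127.3255355 ]
```

View pics/st4.png

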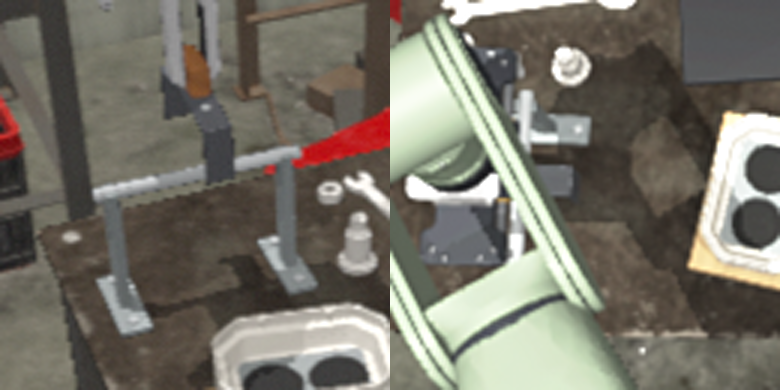

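The saddle hangs square above the bar in the side crop, with its leg end at (218,178), and the tray stack is still in place. I'll lower it onto the bar.

Emit:
{"fn": "play_rows", "kwargs": {"motion": [[[0,0,0.5,0,0,0],[0,0,0.5,0,0,0],[0,0,0.5,0,0,0],[0,0,0.5,0,0,0],[0,0,0.3,0,0,0]]]}}

```text
time: 10.33
tool_pos: [448.5, 370.1, 132.5]
tool_rot: [[0.001, 1.0, -0.002], [1.0, -0.001, -0.001], [-0.001, -0.002, -1.0]]
ft_force: [0.1, -0.4, -1.9]
gripper_width: 20.2
gripper_force: 35.0
```

Emit:
{"fn": "play_rows", "kwargs": {"motion": [[[0,0,0.15,0,0,0],[0,0,0,0,0,0],[0,0,0,0,0,0]]]}}

```text
time: 10.58
tool_pos: [449.7, 371.2, 130.2]
tool_rot: [[0.001, 1.0, 0.001], [1.0, -0.001, 0.0], [0.0, 0.001, -1.0]]
ft_force: [0.4, 0.2, -1.2]
gripper_width: 19.8
gripper_force: 35.0
```

Emit:
{"fn": "play_rows", "kwargs": {"motion": [[[0,0,0.08,0,0,0],[0,0,0,0,0,0]]]}}

```text
time: 10.75
tool_pos: [449.9, 371.4, 128.1]
tool_rot: [[0.0, 1.0, 0.001], [1.0, -0.0, 0.001], [0.001, 0.001, -1.0]]
ft_force: [0.3, 0.9, -1.8]
gripper_width: 19.7
gripper_force: 35.0
```

Emit:
{"fn": "play_rows", "kwargs": {"motion": [[[0,0,0.06,0,0,0],[0,0,0,0,0,0]]]}}

```text
time: 10.92
tool_pos: [449.4, 371.2, 125.7]
tool_rot: [[0.0, 1.0, 0.0], [1.0, -0.0, 0.0], [0.0, 0.0, -1.0]]
ft_force: [0.1, 0.2, -1.2]
gripper_width: 19.6
gripper_force: 35.0
```

Emit:
{"fn": "play_rows", "kwargs": {"motion": [[[0,0,0.05,0,0,0],[0,0,0,0,0,0]]]}}

```text
time: 11.08
tool_pos: [449.2, 371.1, 123.9]
tool_rot: [[0.0, 1.0, -0.0], [1.0, -0.0, -0.0], [-0.0, -0.0, -1.0]]
ft_force: [0.4, -0.1, -2.2]
gripper_width: 20.0
gripper_force: 35.0
```

Emit:
{"fn": "play_rows", "kwargs": {"motion": [[[0,0,0.05,0,0,0],[0,0,0,0,0,0]]]}}

```text
time: 11.25
tool_pos: [449.2, 371.0, 122.3]
tool_rot: [[0.0, 1.0, -0.0], [1.0, -0.0, -0.0], [-0.0, -0.0, -1.0]]
ft_force: [-0.1, 0.0, -2.0]
gripper_width: 20.0
gripper_force: 35.0
```

Emit:
{"fn": "play_rows", "kwargs": {"motion": [[[0,0,0.04,0,0,0],[0,0,0,0,0,0]]]}}

```text
time: 11.42
tool_pos: [449.4, 371.1, 122.2]
tool_rot: [[0.0, 1.0, 0.0], [1.0, -0.0, 0.0], [0.0, 0.0, -1.0]]
ft_force: [-2.4, -0.3, 3.2]
gripper_width: 20.0
gripper_force: 35.0
```

Contact came at z 122.3 against 121.9 predicted. I'll release and lift away.

Emit:
{"fn": "play_rows", "kwargs": {"motion": [[[0,0,0,0,0,0],[0,0,0,0,0,0],[0,0,0,0,0,0],[0,0,0,0,0,0],[0,0,0,0,0,0]]], "grip": 0}}

```text
time: 11.83
tool_pos: [449.4, 371.1, 121.2]
tool_rot: [[0.0, 1.0, 0.0], [1.0, -0.0, 0.0], [0.0, 0.0, -1.0]]
ft_force: [0.8, 0.8, 0.5]
gripper_width: 46.0
gripper_force: 0.0
```

Emit:
{"fn": "play_rows", "kwargs": {"motion": [[[0,0,-0.3,0,0,0],[0,0,-0.6,0,0,0],[0,0,-0.8,0,0,0],[0,0,-0.8,0,0,0],[0,0,-0.2,0,0,0]]]}}

```text
time: 12.25
tool_pos: [451.9, 372.7, 207.7]
tool_rot: [[0.0, 1.0, 0.007], [1.0, -0.0, 0.005], [0.005, 0.007, -1.0]]
ft_force: [0.6, 1.4, 0.3]
gripper_width: 46.9
gripper_force: 0.0
```

Run:
```python
from plan import *
save("side","s5.png");save("top","t5.png");o=observe();print(o["time"],o["tool_pos"],o["joint_positions"],o["ft_force"])
for t in("saddle","saddle_grip","rail_bar"):
  for n in("side",): print(t,n,[(np.round(k["uv"],1).tolist(),round(k["confidence"],2)) for k in tip_of(t,n)][:2])
print(proj("side",(449.5,371,142)),proj("side",(449.5,371,167)))
for n in("side","top"):
  for t in("tray_top_corner0","plate_centre","camera_stand","tray_top"): print(n,t,[(np.round(k["uv"],1).tolist(),round(k["confidence"],2)) for k in tip_of(t,n)][:5])
oc=[(63,41),(-63,41),(-63,-41),(63,-41)];p=(456.7,135.5,np.radians(-11.23));c,s=np.cos(p[2]),np.sin(p[2])
for a,b in oc:
  X=(p[0]+c*a-s*b,p[1]+s*a+c*b,101);print(np.round(X,1),proj("side",X),proj("top",X))
```

```text
12.35 [450.7672806  372.0006659  204.81324984] [ 3.10511093e+01  1.15322656e+01  8.51706957e+01 -1.72449565e-03
  8.30059463e+01  3.10697073e+01] [-0.23772497  0.54215568 -0.48296845]
saddle side [([208.7, 123.5], 0.81)]
saddle_grip side [([206.6, 117.7], 0.94), ([212.0, 181.2], 0.67)]
rail_bar side [([207.6, 127.3], 0.72)]
[206.46739484 125.21596272] [205.88359634 117.55358203]
side tray_top_corner0 [([220.9, 199.4], 0.9), ([267.4, 195.4], 0.73), ([263.6, 173.7], 0.72)]
side plate_centre [([306.3, 189.9], 0.87)]
side camera_stand [([305.9, 195.4], 0.86)]
side tray_top [([241.2, 198.3], 0.97)]
top tray_top_corner0 [([241.8, 218.0], 0.87), ([212.5, 211.3], 0.73), ([253.7, 176.4], 0.65)]
top plate_centre [([235.3, 134.1], 0.92), ([333.0, 223.0], 0.63), ([251.5, 175.3], 0.2)]
top camera_stand [([236.4, 140.4], 0.9)]
top tray_top [([233.7, 193.7], 0.56)]
[526.5 163.4 101. ] [262.07300445 173.37518052] [225.73247548 170.30500554]
[402.9 188.  101. ] [213.7981238 179.8685354] [216.25989516 211.27923886]
[386.9 107.6 101. ] [218.88413069 201.41343356] [243.32252131 217.27772621]
[510.5  83.  101. ] [269.59323828 194.14243956] [252.44897708 176.18729324]
```

The saddle is seated, since the networks put its origin and grip within about 2 px of the predicted places. Next I'll refine the tray and plate and plan the pinch at corner1, the near-left corner.

```bash
cat > d.py <<'E'
from plan import *
src=open("c.py").read()
def tc(u,v): return np.array(((u+.5)/4-.5+110,(v+.5)/4-.5+100))
def os(x,y): return np.array((195+(x-355.6)/4.444-.5,150+y/4.444-.5))
from scipy.optimize import least_squares
def tr(P,q): c,s=np.cos(q[2]),np.sin(q[2]);return np.r_[q[0]+c*P[0]-s*P[1],q[1]+s*P[0]+c*P[1],P[2]]
B=[(85,62,15),(85,-62,15),(-85,-62,15),(-85,62,15)];C=[(63,41,101),(-63,41,101),(-63,-41,101),(63,-41,101)]
obs=[("top",tc(447,268),B[0]),("top",tc(602,300),B[1]),("top",tc(553,514),B[2]),("top",tc(397,480),B[3]),
 ("side",os(410,222),B[3]),("side",os(440,380),B[2]),("side",os(729,328),B[1])]
ob2=[("side",(220.9,199.4),C[2]),("side",(267.4,195.4),C[3]),("side",(263.6,173.7),C[0]),("side",(211.4,177.7),C[1]),("top",(241.8,218),C[2]),("top",(212.5,211.3),C[1]),("top",(253.7,176.4),C[3]),("top",(223.7,169.2),C[0])]
R=lambda p,o:np.ravel([proj(n,tr(P,p))-u for n,u,P in o])
for o in(obs,ob2,obs+ob2):
    p=least_squares(R,[465,130,-.2],args=(o,),loss="soft_l1").x;print(p,np.degrees(p[2]))
print("plate",tri([("side",(306.3,189.9)),("top",(235.3,134.1))]),"stand",tri([("side",(305.9,195.4)),("top",(236.4,140.4))]))
I=cv2.imread("pics/t5.png")
# score: white->not white transitions of the rim outline in both views
def prof(n,img,pts):
    g=cv2.GaussianBlur(cv2.cvtColor(img,cv2.COLOR_BGR2GRAY),(0,0),.6).astype(np.float32);return cv2.remap(g,np.float32(pts[:,0])[None],np.float32(pts[:,1])[None],cv2.INTER_CUBIC)[0]
img={"top":I,"side":cv2.imread("pics/s5.png")}
oc=[(75,29),(51,53),(-51,53),(-75,29),(-75,-29),(-51,-53),(51,-53),(75,-29)]
def score(q):
    s=0
    for n in img:
        for i in range(8):
            a,b=np.array(oc[i]),np.array(oc[(i+1)%8]);m=[a+(b-a)*t for t in np.linspace(.1,.9,10)]
            nn=np.array([b[1]-a[1],a[0]-b[0]],float);nn/=np.linalg.norm(nn)
            nn*=np.sign(nn@(a+b))
            o_=np.array([proj(n,tr((*(k+2.5*nn),101),q)) for k in m]);i_=np.array([proj(n,tr((*(k-1.5*nn),101),q)) for k in m])
            if n=="top" and i in(0,1,7,6) or n=="side" and i in(0,1,2,7): s+=np.mean(prof(n,img[n],i_)-prof(n,img[n],o_))
    return s
best=max(((score((x,y,np.radians(t))),x,y,t) for x in np.arange(450,465,1.5) for y in np.arange(128,143,1.5) for t in np.arange(-14,-8,1)),key=lambda k:k[0]);print("edge",best,score(p))
E
python3 d.py
```

```text
[ 4.56843033e+02  1.35755568e+02 -1.97884853e-01] -11.337966914713903
[ 4.56684021e+02  1.38965192e+02 -2.44845429e-01] -14.028609742150435
[ 4.56952718e+02  1.36987192e+02 -2.10401879e-01] -12.055139671467295
plate (array([655.78470439, 140.28534666,  18.29743721]), [3.5518104412823637, 3.5518104412823033]) stand (array([644.79636767, 134.07594403,   5.16659731]), [3.216302490606032, 3.2163024906063127])Traceback (most recent call last):
  File "d.py", line 31, in <module>
    best=max(((score((x,y,np.radians(t))),x,y,t) for x in np.arange(450,465,1.5) for y in np.arange(128,143,1.5) for t in np.arange(-14,-8,1)),key=lambda k:k[0]);print("edge",best,score(p))
  File "d.py", line 31, in <genexpr>
    best=max(((score((x,y,np.radians(t))),x,y,t) for x in np.arange(450,465,1.5) for y in np.arange(128,143,1.5) for t in np.arange(-14,-8,1)),key=lambda k:k[0]);print("edge",best,score(p))
               ~~~~~^^^^^^^^^^^^^^^^^^^^^
  File "d.py", line 28, in score
    o_=np.array([proj(n,tr((*(k+2.5*nn),101),q)) for k in m]);i_=np.array([proj(n,tr((*(k-1.5*nn),101),q)) for k in m])
                                                                           ~~~~^^^^^^^^^^^^^^^^^^^^^^^^^^^
  File "h.py", line 17, in proj
    K,E=cam(n); c=E[:3,:3]@np.array(X)+E[:3,3]; u=K@c; return u[:2]/u[2]
        ~~~^^^
  File "h.py", line 4, in cam
    p=camera_params(n); return np.array(p["mtx"]),np.array(p["extrinsics"])
ValueError: time passes only in moves, steps and waits
```

```bash
cat > tray.py <<'E'
from plan import *
T=(456.8,136.2);TH=-11.5
a=np.radians(TH);RT=np.array([[np.cos(a),-np.sin(a)],[np.sin(a),np.cos(a)]])
def W(x,y): return RT@[x,y]+T
n=np.array([-1,1])/np.sqrt(2)
g=W(*(np.array([-63,41])-n*1)); far=W(63,-41)
YAW=TH+135-180
E
python3 - <<'E'
from tray import *
print(g,far,YAW)
Y=down(YAW)
rows([((*g,150),Y)],start=(np.array([449.4,371.1,203.5]),down(0)))
E
```

```text
[403.79076591 188.10320694] [510.36117108  83.46290724] -56.5
[[-0.68,-0.17,0.2,0.0,0.0,0.91],[-0.69,-0.09,0.2,0.0,0.0,0.92],[-0.7,-0.02,0.19,0.0,0.0,0.91],[-0.69,0.06,0.2,0.0,0.0,0.91],[-0.69,0.13,0.2,0.0,0.0,0.92]]
[[-0.67,0.21,0.2,0.0,0.0,0.91],[-0.64,0.28,0.2,0.0,0.0,0.91],[-0.6,0.35,0.2,0.0,0.0,0.91],[-0.56,0.41,0.19,0.0,0.0,0.92]]
end [403.8 188.3 150.1] n 9
```

Emit:
{"fn": "play_rows", "kwargs": {"motion": [[[-0.68,-0.17,0.2,0,0,0.91],[-0.69,-0.09,0.2,0,0,0.92],[-0.7,-0.02,0.19,0,0,0.91],[-0.69,0.06,0.2,0,0,0.91],[-0.69,0.13,0.2,0,0,0.92]]]}}

```text
time: 13.32
tool_pos: [423.6, 268.7, 172.4]
tool_rot: [[0.526, 0.85, 0.0], [0.85, -0.526, 0.0], [0.0, 0.0, -1.0]]
ft_force: [0.2, -1.2, 0.9]
gripper_width: 47.1
gripper_force: 0.0
```

Emit:
{"fn": "play_rows", "kwargs": {"motion": [[[-0.67,0.21,0.2,0,0,0.91],[-0.64,0.28,0.2,0,0,0.91],[-0.6,0.35,0.2,0,0,0.91],[-0.56,0.41,0.19,0,0,0.92],[0,0,0,0,0,0]]]}}

```text
time: 13.73
tool_pos: [401.8, 185.6, 147.6]
tool_rot: [[0.837, 0.547, -0.003], [0.547, -0.837, -0.002], [-0.004, 0.0, -1.0]]
ft_force: [0.2, -0.3, 0.7]
gripper_width: 47.0
gripper_force: 0.0
```

Emit:
{"fn": "play_rows", "kwargs": {"motion": [[[0,0,0,0,0,0],[0,0,0,0,0,0],[0,0,0,0,0,0],[0,0,0,0,0,0]]], "grip": -0.2}}

```text
time: 14.07
tool_pos: [404.3, 189.2, 149.4]
tool_rot: [[0.833, 0.553, 0.001], [0.553, -0.833, 0.0], [0.001, 0.0, -1.0]]
ft_force: [-0.5, -0.5, 0.3]
gripper_width: 37.6
gripper_force: 0.0
```

Run:
```python
from tray import *
save("side","s6.png");save("top","t6.png");o=observe();print(o["time"],o["tool_pos"],o["tool_rot"],o["joint_positions"],o["gripper_width"])
print(np.degrees(np.arctan2(o["tool_rot"][1][1],o["tool_rot"][0][1])))
rows([((*g,76),down(YAW),4),((*g,62),down(YAW),3)])
tip=np.array(o["tool_pos"])+[0,0,30]
im=cv2.imread("pics/s6.png");x0,y0=195,130
A=cv2.resize(im[y0:y0+90,x0:x0+100],None,fx=7,fy=6.5,interpolation=cv2.INTER_CUBIC)
def pt(P,c): 
    k=(proj("side",P)-[x0,y0]+.5)*[7,6.5];cv2.circle(A,(int(k[0]),int(k[1])),2,c,-1)
pt(tip,(0,0,255))
for c in((63,41),(-63,41),(-63,-41),(63,-41),(75,29),(51,53),(-51,53),(-75,29),(-75,-29),(-51,-53),(51,-53),(75,-29)): pt((*W(*c),101),(0,200,0))
yv=np.array(o["tool_rot"])[:,1]
for s in(-1,1): pt(tip+yv*s*o["gripper_width"]/2,(255,0,255))
cv2.imwrite("pics/p10.png",A)
```

```text
14.1667 [404.04434499 188.99236506 149.21857522] [[ 8.33431941e-01  5.52621867e-01  5.21868889e-04]
 [ 5.52621819e-01 -8.33432100e-01  2.44082108e-04]
 [ 5.69827394e-04  8.49703104e-05 -9.99999834e-01]] [ 1.39201360e+01 -2.87153230e+00  1.07344468e+02  6.59102874e-03
  7.54946770e+01  7.03714148e+01] 37.639818732859126
-56.45292928497771
[[-0.01,0.0,0.61,0.0,0.0,0.0],[0.0,0.01,0.61,0.0,0.0,0.0],[-0.01,0.0,0.61,0.0,0.0,0.01],[0.0,0.01,0.61,0.0,0.0,0.0],[0.0,0.0,0.16,0.0,0.0,0.0]]
[[0.0,0.0,0.15,0.0,0.0,0.0],[-0.01,0.0,0.16,0.0,0.0,0.0]]
end [403.7 188.   61.9] n 7
```

View pics/p10.png

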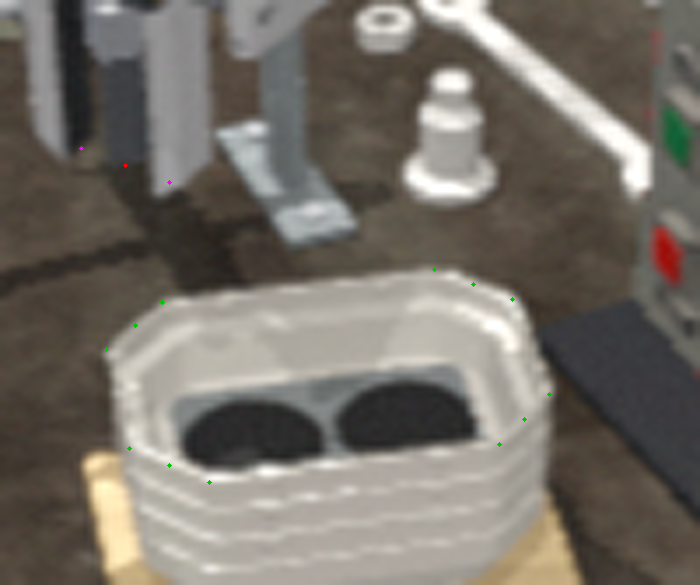

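The projected fingertips, using the 30 mm offset (magenta at (81,148) and (169,183)), and the rim points both match the picture. I'll descend over the corner wall.

Emit:
{"fn": "play_rows", "kwargs": {"motion": [[[0,0.01,0.6,0,0,0],[0,0.01,0.6,0,0,0],[0,0,0.6,0,0,0],[0,0,0.5,0,0,0],[0,0,0,0,0,0]]]}}

```text
time: 14.58
tool_pos: [401.1, 187.4, 76.9]
tool_rot: [[0.834, 0.552, -0.007], [0.552, -0.834, -0.002], [-0.006, -0.002, -1.0]]
ft_force: [0.1, -0.2, 0.1]
gripper_width: 37.6
gripper_force: 0.0
```

Emit:
{"fn": "play_rows", "kwargs": {"motion": [[[0,0,0.2,0,0,0],[0,0,0.2,0,0,0],[0,0,0.1,0,0,0],[0,0,0,0,0,0],[0,0,0,0,0,0]]]}}

```text
time: 15.0
tool_pos: [404.4, 187.9, 65.3]
tool_rot: [[0.834, 0.551, 0.001], [0.551, -0.834, 0.0], [0.001, 0.0, -1.0]]
ft_force: [-0.2, 0.5, -0.1]
gripper_width: 37.6
gripper_force: 0.0
```

Emit:
{"fn": "play_rows", "kwargs": {"motion": [[[0,0,0.06,0,0,0],[0,0,0.05,0,0,0],[0,0,0,0,0,0]]]}}

```text
time: 15.25
tool_pos: [404.0, 187.8, 61.6]
tool_rot: [[0.834, 0.551, 0.0], [0.551, -0.834, 0.0], [0.0, 0.0, -1.0]]
ft_force: [-0.0, -0.3, 0.3]
gripper_width: 37.5
gripper_force: 0.0
```

Emit:
{"fn": "play_rows", "kwargs": {"motion": [[[0,0,0.03,0,0,0],[0,0,0,0,0,0],[0,0,0,0,0,0],[0,0,0,0,0,0],[0,0,0,0,0,0]]], "grip": -1, "grip_force": 10}}

```text
time: 15.67
tool_pos: [404.1, 187.8, 60.8]
tool_rot: [[0.834, 0.551, 0.0], [0.551, -0.834, -0.0], [0.0, 0.0, -1.0]]
ft_force: [0.3, 0.5, 0.2]
gripper_width: 7.9
gripper_force: 0.0
```

Emit:
{"fn": "play_rows", "kwargs": {"motion": [[[0,0,0,0,0,0],[0,0,0,0,0,0],[0,0,0,0,0,0]]]}}

```text
time: 15.92
tool_pos: [404.0, 187.8, 60.8]
tool_rot: [[0.834, 0.551, -0.0], [0.551, -0.834, 0.0], [0.0, -0.0, -1.0]]
ft_force: [-0.1, -0.7, -0.2]
gripper_width: 2.2
gripper_force: 10.0
```

Pinched cleanly at 2.2 mm with no side load. I'll plan the peel about far corner3, then the lift, levelling and travel.

```bash
cat > peel.py <<'E'
from tray import *
def emit(start,poses):
    p,R=start;out=[]
    for P,A in poses:
        r=np.round(np.r_[R.T@(P-p)/30,Ro.from_matrix(R.T@A).as_rotvec()/.12],2)+0.;out.append(r.tolist())
        p=p+R@(r[:3]*30);R=R@Ro.from_rotvec(r[3:]*.12).as_matrix()
    for i in range(0,len(out),5): print(str(out[i:i+5]).replace(" ",""))
    print("end",p.round(1));return p,R
P0=np.array([404.0,187.8,60.8]);R0=down(YAW)
piv=np.array([*far,85.]);d=np.r_[P0[:2]-far,0];d/=np.linalg.norm(d);w=np.cross(d,[0,0,1])
def rot(a,lift=0):
    Q=Ro.from_rotvec(w*a).as_matrix();return piv+Q@(P0-piv)+[0,0,lift],Q@R0
E
python3 - <<'E'
from peel import *
s=emit((P0,R0),[rot(a) for a in (.015,.035,.06,.085,.11,.14,.17,.2,.23,.26,.29,.32,.35,.385,.42)])
print("lift")
s=emit(s,[rot(.42,l) for l in(6,14,24,36,48)])
print("level")  # keep tray centre, rotate back; tray centre at stack xy, underside 110 => lift 47
C0=np.array([*T,82.]);
def lev(a,up):
    Q=Ro.from_rotvec(w*a).as_matrix();return C0+[0,0,up]+Q@(P0-C0),Q@R0
c=piv+Ro.from_rotvec(w*.42).as_matrix()@(C0-piv)+[0,0,48];print("centre at tilt",c)
po=[]
for i in range(1,9):
    Q=Ro.from_rotvec(w*.42*(1-i/8)).as_matrix();m=c+(C0+[0,0,50]-c)*i/8;po.append((m+Q@(P0-C0),Q@R0))
s=emit(s,po)
E
```

```text
[[0.0,-0.01,-0.07,0.12,-0.03,0.0],[-0.01,-0.02,-0.1,0.17,-0.03,0.0],[0.0,-0.01,-0.13,0.2,-0.04,0.0],[0.0,-0.02,-0.12,0.2,-0.05,0.0],[-0.01,-0.02,-0.13,0.21,-0.04,0.0]]
[[0.0,-0.02,-0.15,0.24,-0.05,0.0],[-0.01,-0.02,-0.15,0.25,-0.06,0.0],[0.0,-0.03,-0.14,0.24,-0.05,0.0],[-0.01,-0.02,-0.15,0.24,-0.05,0.0],[0.0,-0.02,-0.15,0.25,-0.05,0.0]]
[[0.0,-0.02,-0.15,0.24,-0.05,0.0],[-0.01,-0.02,-0.15,0.25,-0.06,0.0],[0.0,-0.02,-0.15,0.24,-0.05,0.0],[-0.01,-0.03,-0.18,0.29,-0.06,0.0],[0.0,-0.02,-0.17,0.28,-0.06,0.0]]
end [406.3 185.7 123.6]
lift
[[-0.02,-0.08,-0.18,0.0,0.0,0.0],[-0.02,-0.11,-0.25,0.0,0.0,0.0],[-0.03,-0.13,-0.3,0.0,0.0,0.0],[-0.04,-0.16,-0.37,0.0,0.0,0.0],[-0.03,-0.16,-0.36,0.0,0.0,0.0]]
end [406.2 185.7 171.6]
level
centre at tilt [460.59027944 132.48185048 160.91059922]
[[0.01,0.07,0.25,-0.42,0.09,0.0],[0.02,0.06,0.24,-0.43,0.09,0.0],[0.01,0.06,0.25,-0.43,0.09,0.0],[0.01,0.04,0.25,-0.43,0.09,0.0],[0.01,0.05,0.25,-0.43,0.1,0.0]]
[[0.01,0.03,0.25,-0.42,0.09,0.0],[0.0,0.03,0.26,-0.43,0.09,0.0],[0.01,0.03,0.25,-0.43,0.09,0.0]]
end [404.1 187.8 110.7]
```

Emit:
{"fn": "play_rows", "kwargs": {"motion": [[[0,0,0,0,0,0],[0,0,0,0,0,0],[0,0,0,0,0,0]]], "grip_force": 35}}

```text
time: 16.17
tool_pos: [404.1, 187.8, 60.8]
tool_rot: [[0.834, 0.551, 0.0], [0.551, -0.834, 0.0], [0.0, 0.0, -1.0]]
ft_force: [-0.1, -0.0, 0.3]
gripper_width: 1.6
gripper_force: 35.0
```

Emit:
{"fn": "play_rows", "kwargs": {"motion": [[[0,-0.01,-0.07,0.12,-0.03,0],[-0.01,-0.02,-0.1,0.17,-0.03,0],[0,-0.01,-0.13,0.2,-0.04,0],[0,-0.02,-0.12,0.2,-0.05,0],[-0.01,-0.02,-0.13,0.21,-0.04,0]]]}}

```text
time: 16.58
tool_pos: [402.7, 189.1, 77.7]
tool_rot: [[0.833, 0.547, -0.08], [0.552, -0.83, 0.079], [-0.023, -0.11, -0.994]]
ft_force: [-0.1, -0.3, -0.7]
gripper_width: 1.6
gripper_force: 35.0
```

Emit:
{"fn": "play_rows", "kwargs": {"motion": [[[0,-0.02,-0.15,0.24,-0.05,0],[-0.01,-0.02,-0.15,0.25,-0.06,0],[0,-0.03,-0.14,0.24,-0.05,0],[-0.01,-0.02,-0.15,0.24,-0.05,0],[0,-0.02,-0.15,0.25,-0.05,0]]]}}

```text
time: 17.0
tool_pos: [403.9, 188.7, 100.7]
tool_rot: [[0.829, 0.528, -0.183], [0.556, -0.811, 0.183], [-0.052, -0.254, -0.966]]
ft_force: [0.5, 0.4, -0.2]
gripper_width: 1.7
gripper_force: 35.0
```

Emit:
{"fn": "play_rows", "kwargs": {"motion": [[[0,-0.02,-0.15,0.24,-0.05,0],[-0.01,-0.02,-0.15,0.25,-0.06,0],[0,-0.02,-0.15,0.24,-0.05,0],[-0.01,-0.03,-0.18,0.29,-0.06,0],[0,-0.02,-0.17,0.28,-0.06,0]]]}}

```text
time: 17.42
tool_pos: [407.4, 185.5, 124.6]
tool_rot: [[0.822, 0.491, -0.29], [0.564, -0.774, 0.288], [-0.083, -0.4, -0.913]]
ft_force: [-0.4, -1.1, -1.1]
gripper_width: 1.8
gripper_force: 35.0
```

Run:
```python
from peel import *
for n in("side","top"):
  save(n,n[0]+"7.png")
  for t in("tray_top","tray_second","tray_top_corner0","saddle"): print(n,t,[(np.round(k["uv"],1).tolist(),round(k["confidence"],2)) for k in tip_of(t,n)][:5])
o=observe();print(o["time"],o["tool_pos"],o["tool_rot"],o["ft_force"],o["moment"],o["gripper_width"])
Q=Ro.from_rotvec(w*.42).as_matrix()
for X in ((0,0,63),(63,41,101),(-63,41,101),(-63,-41,101),(63,-41,101)):
  V=np.array([*W(*X[:2]),X[2]]);print(X,*[(proj(n,V).round(1),proj(n,piv+Q@(V-piv)).round(1)) for n in("side","top")], )
print("second origin",proj("side",(*T,47)),proj("top",(*T,47)))
```

```text
side tray_top [([240.0, 185.4], 0.64)]
side tray_second [([237.9, 201.9], 0.78)]
side tray_top_corner0 [([221.8, 187.6], 0.83), ([272.0, 193.9], 0.76), ([267.9, 171.2], 0.68), ([219.6, 163.9], 0.67)]
side saddle [([205.5, 124.6], 0.6), ([220.6, 163.1], 0.57)]
top tray_top [([153.6, 194.4], 0.68)]
top tray_second [([152.0, 192.4], 0.65)]
top tray_top_corner0 [([149.4, 195.3], 0.55), ([219.0, 203.9], 0.43), ([239.3, 139.6], 0.34)]
top saddle [([149.4, 193.3], 0.6)]
17.9167 [406.11962608 185.90918724 123.59898595] [[ 0.82097791  0.49150467 -0.2905485 ]
 [ 0.56462032 -0.77450479  0.28521259]
 [-0.08484788 -0.39820283 -0.91336485]] [ 0.75344694  0.49570158 -0.46263847] [-0.24122955 -0.19630232 -0.04427083] 1.6327272828100088
(0, 0, 63) (array([241.4, 197.9]), array([240.3, 188.1])) (array([234.4, 195.1]), array([233.7, 194.4]))
(63, 41, 101) (array([262.1, 173.3]), array([266. , 169.2])) (array([225.6, 170.2]), array([228. , 166.9]))
(-63, 41, 101) (array([213.8, 179.6]), array([219.8, 162.8])) (array([215.9, 211.2]), array([219.9, 204.5]))
(-63, -41, 101) (array([218.7, 201.1]), array([224. , 189.8])) (array([243. , 217.3]), array([247. , 212.4]))
(63, -41, 101) (array([269.5, 194. ]), array([271.9, 195.1])) (array([252.3, 176.2]), array([253.8, 174.8]))
second origin [241.46393511 202.44215201] [234.4704709  195.72939247]
```

The detected corners match the model of the tray tilted 0.42 rad, and the second tray is still where it was. Now lift and level.

Emit:
{"fn": "play_rows", "kwargs": {"motion": [[[-0.02,-0.08,-0.18,0,0,0],[-0.02,-0.11,-0.25,0,0,0],[-0.03,-0.13,-0.3,0,0,0],[-0.04,-0.16,-0.37,0,0,0],[-0.03,-0.16,-0.36,0,0,0]]]}}

```text
time: 18.33
tool_pos: [406.4, 185.7, 173.2]
tool_rot: [[0.821, 0.491, -0.29], [0.564, -0.775, 0.286], [-0.084, -0.398, -0.913]]
ft_force: [0.4, -0.1, -0.8]
gripper_width: 1.6
gripper_force: 35.0
```

Emit:
{"fn": "play_rows", "kwargs": {"motion": [[[0.01,0.07,0.25,-0.42,0.09,0],[0.02,0.06,0.24,-0.43,0.09,0],[0.01,0.06,0.25,-0.43,0.09,0],[0.01,0.04,0.25,-0.43,0.09,0],[0.01,0.05,0.25,-0.43,0.1,0]]]}}

```text
time: 18.75
tool_pos: [404.6, 188.3, 134.9]
tool_rot: [[0.833, 0.543, -0.107], [0.553, -0.826, 0.109], [-0.029, -0.15, -0.988]]
ft_force: [0.2, -0.7, -0.9]
gripper_width: 1.8
gripper_force: 35.0
```

Emit:
{"fn": "play_rows", "kwargs": {"motion": [[[0.01,0.03,0.25,-0.42,0.09,0],[0,0.03,0.26,-0.43,0.09,0],[0.01,0.03,0.25,-0.43,0.09,0],[0,0,0,0,0,0],[0,0,0,0,0,0]]]}}

```text
time: 19.17
tool_pos: [403.6, 188.5, 111.4]
tool_rot: [[0.833, 0.553, -0.0], [0.553, -0.833, 0.001], [0.0, -0.001, -1.0]]
ft_force: [-0.3, -0.4, -1.3]
gripper_width: 1.4
gripper_force: 35.0
```

```bash
cat > chk.py <<'E'
from peel import *
import sys
o=observe();p=np.array(o["tool_pos"]);R=np.array(o["tool_rot"]);print(o["time"],p,o["ft_force"],o["moment"],o["gripper_width"]);print(R)
M=R@R0.T
def now(X): return p+M@(np.array([*W(*X[:2]),X[2]])-P0)
print("tray origin est",now((0,0,63)))
for n in("side","top"):
  save(n,sys.argv[1]+n+".png")
  print(n,[(t,[(np.round(k["uv"],1).tolist(),round(k["confidence"],2)) for k in tip_of(t,n)][:4]) for t in("tray_top_corner0","tray_top")])
  print("   model",[proj(n,now(X)).round(1).tolist() for X in((63,41,101),(-63,41,101),(-63,-41,101),(63,-41,101),(0,0,63))])
E
python3 chk.py 8
python3 - <<'E'
from peel import *
rows([((404+192.7,187.8+4.8,110.7),R0,10)],start=(np.array([404.1,187.8,110.7]),R0))
E
```

```text
19.1667 [403.6175937  188.48462624 111.3848882 ] [-0.34269928 -0.44495705 -1.33528415] [-0.01455655  0.19968866  0.02046547] 1.4041765037099352
[[ 8.33398430e-01  5.52672468e-01 -4.47339485e-04]
 [ 5.52672618e-01 -8.33397841e-01  1.00753302e-03]
 [ 1.84024001e-04 -1.08690872e-03 -9.99999392e-01]]
tray origin est [456.46407964 136.92906615 113.50930525]
side [('tray_top_corner0', [([269.5, 178.8], 0.79), ([219.6, 182.0], 0.73), ([215.4, 165.8], 0.62), ([266.2, 160.4], 0.56)]), ('tray_top', [([240.0, 183.7], 0.7)])]
   model [[262.2, 157.7], [212.5, 163.9], [217.5, 185.2], [269.8, 178.2], [240.9, 182.8]]
top [('tray_top_corner0', [([216.2, 212.1], 0.87), ([254.8, 176.2], 0.7), ([223.4, 167.1], 0.69), ([242.5, 217.0], 0.55)]), ('tray_top', [([237.2, 194.6], 0.73), ([224.8, 166.8], 0.23)])]
   model [[224.8, 167.4], [214.8, 209.7], [242.8, 216.1], [252.4, 173.6], [233.9, 193.2]]
[[0.54,0.34,0.0,0.0,0.0,0.0],[0.55,0.34,0.0,0.0,0.0,0.0],[0.54,0.34,0.0,0.0,0.0,0.0],[0.55,0.34,0.0,0.0,0.0,0.0],[0.54,0.35,0.0,0.0,0.0,0.0]]
[[0.55,0.34,0.0,0.0,0.0,0.0],[0.54,0.34,0.0,0.0,0.0,0.0],[0.54,0.34,0.0,0.0,0.0,0.0],[0.55,0.34,0.0,0.0,0.0,0.0],[0.54,0.34,0.0,0.0,0.0,0.0]]
end [596.7 192.6 110.7] n 10
```

Emit:
{"fn": "play_rows", "kwargs": {"motion": [[[0.4,0.25,0,0,0,0],[0.54,0.34,0,0,0,0],[0.55,0.34,0,0,0,0],[0.54,0.34,0,0,0,0],[0.55,0.34,0,0,0,0]]]}}

```text
time: 19.88
tool_pos: [496.5, 189.8, 110.6]
tool_rot: [[0.835, 0.551, -0.0], [0.551, -0.835, 0.0], [-0.0, -0.0, -1.0]]
ft_force: [-0.0, 0.5, -0.4]
gripper_width: 1.5
gripper_force: 35.0
```

Emit:
{"fn": "play_rows", "kwargs": {"motion": [[[0.54,0.34,0,0,0,0],[0.55,0.34,0,0,0,0],[0.54,0.34,0,0,0,0],[0.54,0.34,0,0,0,0],[0.4,0.25,0,0,0,0]]]}}

```text
time: 20.3
tool_pos: [588.2, 191.8, 110.4]
tool_rot: [[0.835, 0.55, 0.0], [0.55, -0.835, 0.0], [0.0, -0.0, -1.0]]
ft_force: [0.3, 0.7, -0.8]
gripper_width: 1.4
gripper_force: 35.0
```

Emit:
{"fn": "play_rows", "kwargs": {"motion": [[[0.29,0.2,0,0,0,0],[0,0,0.25,0,0,0],[0,0,0.25,0,0,0],[0,0,0.26,0,0,0],[0,0,0,0,0,0]]]}}

```text
time: 20.72
tool_pos: [593.7, 191.7, 84.6]
tool_rot: [[0.834, 0.551, -0.006], [0.551, -0.834, -0.001], [-0.006, -0.003, -1.0]]
ft_force: [0.2, 0.2, -1.0]
gripper_width: 1.6
gripper_force: 35.0
```

Emit:
{"fn": "play_rows", "kwargs": {"motion": [[[0,0,0,0,0,0],[0,0,0,0,0,0],[0,0,0,0,0,0],[0,0,0,0,0,0],[0,0,0,0,0,0]]]}}

```text
time: 21.13
tool_pos: [597.1, 192.3, 88.4]
tool_rot: [[0.834, 0.551, 0.001], [0.551, -0.834, 0.0], [0.001, 0.0, -1.0]]
ft_force: [-0.4, -0.8, -1.0]
gripper_width: 2.3
gripper_force: 35.0
```

```bash
python3 chk.py 9
python3 - <<'E'
from h import *
for t in("plate_centre","camera_stand","tray_second","saddle","spare_punch","guide_bush"):
  print(t,[(n,[(np.round(k["uv"],1).tolist(),round(k["confidence"],2)) for k in tip_of(t,n)][:2]) for n in("side","top")])
E
```

```text
21.1333 [597.09547962 192.30659802  88.42132193] [-0.37371853 -0.81455411 -0.98587985] [ 0.06214036  0.17580261 -0.02044992] 2.272217317144912
[[ 8.34195530e-01  5.51467839e-01  1.01985692e-03]
 [ 5.51467969e-01 -8.34196049e-01  1.74626388e-04]
 [ 9.47061450e-04  4.16745871e-04 -9.99999465e-01]]
tray origin est [649.86419301 140.67653166  90.6661237 ]
side [('tray_top_corner0', [([266.3, 314.8], 0.63), ([281.3, 156.1], 0.62), ([290.3, 168.6], 0.48)]), ('tray_top', [])]
   model [[326.9, 146.4], [281.6, 152.1], [289.9, 171.3], [337.3, 165.1], [307.8, 169.8]]
top [('tray_top_corner0', [([225.6, 106.3], 0.98), ([213.6, 146.3], 0.79), ([242.0, 152.6], 0.75), ([253.5, 109.0], 0.72)]), ('tray_top', [([223.1, 105.7], 0.69), ([164.9, 196.5], 0.68), ([236.9, 132.1], 0.64)])]
   model [[225.7, 105.2], [216.0, 145.3], [243.0, 151.3], [252.3, 111.2], [234.4, 131.3]]
plate_centre [('side', [([303.6, 191.0], 0.76), ([291.2, 168.5], 0.57)]), ('top', [([233.2, 139.5], 0.88)])]
camera_stand [('side', [([305.1, 195.3], 0.84), ([207.3, 117.9], 0.25)]), ('top', [([234.5, 140.5], 0.83)])]
tray_second [('side', [([239.5, 202.0], 0.8)]), ('top', [([231.8, 197.4], 0.6)])]
saddle [('side', [([303.7, 196.2], 0.39)]), ('top', [([150.8, 191.9], 0.88), ([225.8, 106.8], 0.16)])]
spare_punch [('side', [([259.5, 155.7], 0.73), ([245.9, 215.0], 0.16)]), ('top', [([167.5, 152.8], 0.69)])]
guide_bush [('side', [([253.7, 261.6], 0.57), ([288.7, 168.7], 0.5)]), ('top', [([287.8, 208.2], 0.64), ([333.3, 225.5], 0.35)])]
```

Run:
```python
from h import *
print(proj("side",(649.1,141.8,10)),proj("top",(649.1,141.8,10)),proj("side",(649.1,141.8,0)),proj("top",(649.1,141.8,0)))
print(tri([("side",(306.3,190.5)),("top",(233.5,136.9))]),tri([("side",(305.4,196.3)),("top",(235.5,139.9))]))
# plate corners in the side picture at the start: dark polygon, predicted corners
c,s=np.cos(.082),np.sin(.082)
print([(proj("side",(649.1+c*a-s*b,141.8+s*a+c*b,10))).round(1).tolist() for a,b in((60,90),(-60,90),(-60,-90),(60,-90))])
o=observe();print(o["time"],o["tool_pos"],np.abs(o["qd"]).max())
```

```text
[304.93862698 192.1860596 ] [234.39922771 137.76516672] [304.65330387 194.85066583] [234.44036722 138.49456797]
(array([652.70394914, 144.17038932,  12.69863345]), [1.5356391366311444, 1.5356391366312225]) (array([646.94054009, 137.53287332,  -1.63107062]), [2.1179109316531033, 2.1179109316532725])
[[305.4, 167.9], [270.1, 180.2], [304.4, 219.8], [341.8, 204.9]]
22.0333 [596.82303151 192.17479407  87.78228149] 0.10472997576542897
```

Emit:
{"fn": "play_rows", "kwargs": {"motion": [[[0,0,0,0,0,0],[0,0,0,0,0,0],[0,0,0,0,0,0],[0,0,0,0,0,0],[0,0,0,0,0,0]]]}}

```text
time: 22.45
tool_pos: [596.8, 192.2, 87.8]
tool_rot: [[0.834, 0.551, -0.0], [0.551, -0.834, -0.0], [-0.0, -0.0, -1.0]]
ft_force: [-0.2, 0.6, -1.4]
gripper_width: 2.0
gripper_force: 35.0
```

```bash
python3 -c "
from rig import *
print(job_done())"
```

```text
the job is handed in; nothing more can be done
None
```

The job is handed in at about 22.5 s of the 48 s, no verdict shown: by my measurements the saddle hangs astride the rail bar, the second tray stayed nested, and the top tray is held still and level, centred to within a few mm with its underside about 8 cm above the plate.

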